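# Shut the showcase door and lock it with the long T-key

## Task

Slide the glass door of the sloping showcase fully shut against its lock post. Then take the long T-key from its stand, lower it straight down the lock shaft onto the square stem at the bottom, and turn it clockwise to its stop, so that the bolt pin comes up through the door's strap. Draw the key out, hang it back on its stand by its crossbar and let go, leaving the goods on the table where they stand.

Things in the scene. Friction and masses are not known exactly. Their poses are not given: they have to be found in the camera images.
- case: The fixed showcase: a dark wood desk-shaped case, 225 mm deep (x), 388 mm wide (y from -188 to 200), its back (+x) to the robot. Its flat top slopes 30 degrees: low edge (85 mm high) at -x, away from the robot, high edge 215 mm. Framed glass door on the slope, aluminium lock post at the case's +y end, the robot's right. Origin: on the table, under the slope's middle line, z up.
- door (a joint): The framed glass door, 200 mm up the slope, 150 mm wide. Value in m: 0 = shut against the lock post, growing as it slides open towards the case's -y (robot's left); at most 0.115, starts at 0.05 to 0.10. It slides level along the case's y, takes about 3 N plus 8 N per m/s, and stays where it is left.
- door_pull (a point): Centre of the top edge of the door's pull: an aluminium block, 14 mm thick (y), 70 mm long up the slope (x), rising 30 mm square from the sloping top. Axes: x up the slope, y the closing direction, z square to the slope. Push its -y face, or pinch it from above. Both sides are free: the door's frame lies 32 mm below this point, the track's edges, 104 mm up and down the slope, 28 mm.
- lock: Lock post: a plate 95 mm wide (y), 260 mm up the slope (x). Origin: centre of the mouth of the lock shaft, level with the plate; z = the shaft's axis, out of the mouth, leaning 30 degrees from vertical away from the robot; x up the slope, towards the robot; y level, to its right. The shaft is a round bore, 42 mm diameter, 117 mm deep, 3 mm chamfer. The shut door's strap laps to 25 mm from the axis, 5 mm high.
- stem (a joint): Turn of the square stem about the shaft's axis, rad. 0 = its flats parallel to the lock's x and y; grows clockwise seen looking down the shaft. Starts at 0 to 0.2; stop at 1.25. Needs about 0.1 N m, stays where left. It lifts the bolt pin (10 mm thick, in a small hole 37 mm from the shaft at the lock's -y) 12.8 mm per rad: 4 mm below the plate at 0, 12 mm above at the stop.
- stem_top (a point): Top of the square stem, centred in the shaft, 85 mm below the mouth. Brass, 14 mm across flats; a 6 mm high cone on top, flat sides from 91 mm below the mouth down to the shaft's floor. Axes turn with the stem (z along the shaft, out of it). With the pin up the door cannot slide.
- key: The T-key, 0.22 to 0.35 kg, hanging upright in its stand. Origin: centre of its lower end (as key_tip); z up the key, y along the crossbar. Open square steel socket below, 23 mm outside, 16 mm inside, 30 mm deep, sides parallel to x and y; round shank of 14 mm (ferrule of 19 mm under the crossbar). Fully on the stem its tip is 115 mm below the shaft's mouth, the crossbar's underside 50 mm above it.
- key_bar (a point): Centre of the key's wooden crossbar: 124 mm long (y), 24 mm thick (x), 26 mm high, from 165 to 191 mm above the tip. Centre 178 mm above the tip; axes as key. Grip its 24 mm thickness here.
- key_tip (a point): Centre of the open lower end of the key's socket; axes as key.
- stand: The key's fixed stand of dark steel, on the left or the right of the showcase. Origin: centre of its underside; z up. Base plate 85 mm (x) by 120 mm (y), 8 mm thick. Two upright plates at y = +42 and -42 mm, each 10 mm thick (y), 50 mm deep (x), carry the crossbar, which lies along y; between them it is open to -x, +x and above.
- stand_seat (a point): Midpoint between the stand's two notches, at the height of their floors, 190 mm above the table; axes as stand. Each notch is 34 mm wide (x) between two lips 8 mm high. When the key hangs, the crossbar's centre is 13 mm above this point and the key's tip 25 mm above the table.
- jug: A bystander: terracotta jug, 135 mm high, 100 mm diameter, beside the showcase, opposite to the key's stand. Origin: centre of its foot.
- truck: A bystander: toy pick-up truck, 120 mm long, 62 mm high, beyond the showcase. Origin: under its middle.
- dog: A bystander: china dog, 72 mm high on a 60 by 45 mm foot, beyond the showcase. Origin: centre of its foot.
- bottle: A bystander: green glass bottle, 190 mm high, 68 mm diameter, beyond on the left. Origin: centre of its foot.
- turned_jar: A bystander: turned wooden jar, 104 mm high, 110 mm diameter, beyond on the left. Origin: centre of its foot.
- mug: A bystander: mug, 95 mm high, 82 mm diameter, beyond on the right. Origin: centre of its foot.
- letter_rack: A bystander: brass letter rack, 128 mm high, 70 by 150 mm foot, beyond on the right. Origin: centre of its foot.
Things that resemble listed ones, but are neither listed nor needed, are in the scene too. Leave any green look-alike of the key alone.

How it is judged:
By the outcome, as a careful person would: the job done as asked, in the order asked, and still so for the second after the job is handed in, with the robot touching nothing.
It also fails if it takes over 72 s, if anything falls off the work surface, if the arm or the gripper's body presses on something with over 40 N, if the wrist force passes 120 N, or if a joint passes its speed limit or range.

## Robot

A 7-joint arm with a two-finger parallel gripper is mounted at the origin on the work surface. World frame = base frame: x ahead of the robot, y to its left, z up, the work surface at z = 0. Lengths are in m, angles in rad, forces in N, time in s.
With the tool pointing down it reaches from about 0.4 to 0.85 m from the base axis. Payload 10.4 kg.
Tool frame: the origin (TCP) lies midway between the tips of the shut fingers; the grasp point (between the pads) lies 19 mm behind it; x points along the fingers, z is the direction in which the jaws open and shut, and the axes are right-handed (so a half turn about x gives the same grasp; the last joint's range is limited). The gripper opens to 87 mm and grips with 3 to 60 N. Pads are 19 mm wide; open, the fingers measure 117 mm over their backs; the gripper's body (75 mm by 190 mm) begins 51 mm behind the grasp point.
Start: joints at [1.233, 0.332, -0.065, 1.46, 0.022, 1.35, -0.088], TCP at [0.194, -0.594, 0.202] pointing down, gripper open.
Joint ranges: [-2.6, 2.6], [-0.5, 2.12], [-1.47, 1.34], [0.16, 2.42], [-1.27, 4.41], [0.06, 2.06], [-2.6, 2.6]. Speed limits (rad/s): [2.22, 2.22, 2.79, 2.79, 3.14, 3.14, 3.14].

## Interface

Orientations are given as a unit quaternion [x, y, z, w].
In Python, from bench import read_state, camera, camera_params, close_job gives the robot as it stands.
- The arm moves only by the tool arm_command, never from a script. Its argument "targets" is a list of rows, each a list of 7 numbers: the closure in counts, from 0 (fully open) to 255 (shut), then the shift along the tool's x, y, z in mm, then the turn, a rotation vector about the tool's x, y, z in rad. A call has 1 to 10 rows; each row is the pose to reach, as a shift and turn from the pose commanded when the call began, along the tool's axes at that moment; what a row does not reach only later rows make up. A row lasts 1/10 s, in which the tool goes at most 50 mm and 8.59 degrees, less where a joint would pass 70% of its speed; a pose out of reach is approached as far as the arm can. A call with a gripper value outside its range is refused whole. The fingers move at their own pace and stop on an object; "newtons" is the grip in N (left out, the last holds). Time passes only in rows, so rows that repeat a pose let the fingers close. It gives the time, the measured TCP pose, the force and the opening at its end, in the units of the state.
- read_state(): the state, without advancing time (a new reading comes with each control period).
- camera(name): name is "side" or "top"; returns the picture (420x560x3 uint8, red, green, blue); there is no depth.
- camera_params(name): a dict with "intrinsics" (3x3 intrinsics, pixels), "xyz" and "orientation" of the camera in the world. Camera axes: x right, y down, z forward; pixel columns grow to the right and rows downward; lengths in m; the calibration is good to about 2 mm. A picture is of the moment at which its call begins. camera_params takes no time and is no camera call.
- close_job(): hands the job in, once; it reports no verdict.
The state is a dict: "time": time; "joint_positions": joint angles; "joint_vel": joint speeds; "joint_torque": joint torques, N m; "ee_pos": TCP position; "eef_rot": TCP orientation; "ft_force": force on the tool from outside, world axes, zero at the start; "torque": the same for the moment, N m; "width": finger opening in m.
Only numpy, scipy, OpenCV 4.12 (cv2) and the standard library are available. Lean on these libraries where they do the work, as an engineer would, in place of code of your own. Each camera call takes 0.05 s, during which the arm holds its last target.

## Working session

There is one attempt and no reset: what is moved stays moved. The work goes in short steps, Python scripts to look and compute and a tool call to move; the robot and the scene stay as the last step left them, time stands still between calls to the robot, and variables do not carry over. Pictures are saved under pics/ and viewed, and the job is handed in when it is done.

Besides the shell and the picture viewer there is one more tool, called after "Request:" as name(argument=value, ...), one argument or row to a line, values as JSON. arm_command: Moves the arm, as the interface text tells. Its arguments: {"type":"object","properties":{"targets":{"type":"array"},"newtons":{"type":"number"}},"required":["targets"]}

```bash
ls; mkdir -p pics; python3 - <<'E'
from bench import *
import cv2
print(read_state())
for n in("side","top"):
    im=camera(n);cv2.imwrite(f"pics/{n}0.png",im[:,:,::-1]);print(n,camera_params(n))
E
```

```text
pics
{'time': 0.0, 'joint_positions': array([ 1.23341839,  0.33289444, -0.06470404,  1.46093583,  0.02160523,
        1.34987851, -0.08852441]), 'joint_vel': array([ 1.89812254e-03, -4.40799547e-04, -6.09829839e-04, -1.36979525e-03,
        3.26459728e-06,  4.19556145e-04,  7.47172869e-04]), 'joint_torque': array([ 1.06090556e-03, -6.23249102e+01,  2.46177893e-02, -3.89881861e+01,
       -6.13690680e-02,  3.98660358e-02,  1.35459031e-04]), 'ee_pos': array([ 0.19337095, -0.59390374,  0.20074249]), 'eef_rot': array([ 0.41572464,  0.57261016, -0.41517426,  0.57177003]), 'ft_force': array([-0.59590301, -0.26611176, -0.18680466]), 'torque': array([ 0.01296331, -0.00474881, -0.0098088 ]), 'width': 0.08705797950050043}
side {'intrinsics': array([[484.46537757,   0.        , 286.17133548],
       [  0.        , 484.46537757, 213.51719901],
       [  0.        ,   0.        ,   1.        ]]), 'xyz': array([-0.00998317,  0.98648042,  0.94820521]), 'orientation': array([-0.2593824 ,  0.8568719 , -0.4295786 ,  0.11812511])}
top {'intrinsics': array([[535.65337728,   0.        , 269.10528585],
       [  0.        , 535.65337728, 206.72736939],
       [  0.        ,   0.        ,   1.        ]]), 'xyz': array([0.37232824, 0.05295203, 1.63519592]), 'orientation': array([ 0.70692297, -0.7042869 ,  0.04854787, -0.04339335])}
```

View pics/side0.png

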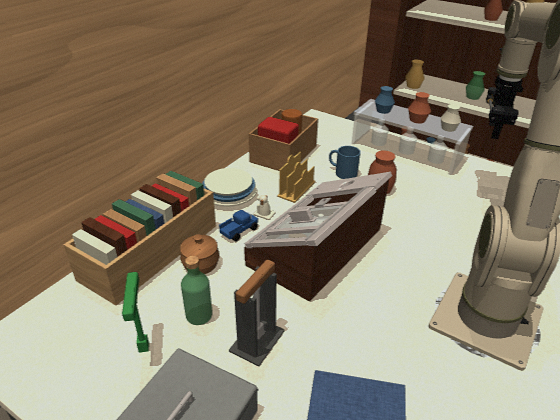

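View pics/top0.png

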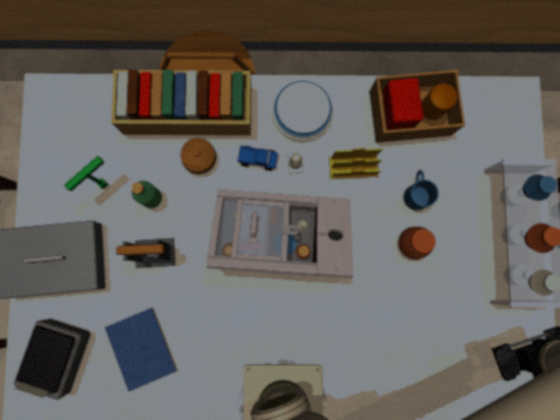

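```bash
cat > h.py <<'E'
import numpy as np,cv2
from scipy.spatial.transform import Rotation as R
from bench import *
def par(n):
    p=camera_params(n);return np.array(p["intrinsics"]),np.array(p["xyz"]),R.from_quat(p["orientation"]).as_matrix()
def ray(n,uv):
    K,c,M=par(n);d=M@np.linalg.solve(K,[uv[0],uv[1],1.]);return c,d/np.linalg.norm(d)
def onz(n,uv,z):
    c,d=ray(n,uv);return c+d*(z-c[2])/d[2]
def proj(n,P):
    K,c,M=par(n);q=K@(M.T@(np.asarray(P,float)-c));return q[:2]/q[2]
def tri(a,b):
    c1,d1=ray("side",a);c2,d2=ray("top",b)
    A=np.stack([d1,-d2],1);s=np.linalg.lstsq(A,c2-c1,rcond=None)[0]
    p,q=c1+s[0]*d1,c2+s[1]*d2
    return (p+q)/2,np.linalg.norm(p-q)
def snap(n,f):
    im=camera(n)[:,:,::-1].copy();cv2.imwrite(f"pics/{f}.png",im);return im
def crop(im,x0,y0,x1,y1,k,f):
    cv2.imwrite(f"pics/{f}.png",cv2.resize(im[y0:y1,x0:x1],None,fx=k,fy=k,interpolation=cv2.INTER_CUBIC))
E
python3 - <<'E'
from h import *
a=cv2.imread("pics/side0.png");b=cv2.imread("pics/top0.png")
crop(b,200,180,360,290,5,"tc");crop(b,100,220,200,290,8,"ts");crop(a,230,165,400,295,4,"sc");crop(a,215,250,295,370,5,"ss")
E
```

```text
(no output)
```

View pics/tc.png

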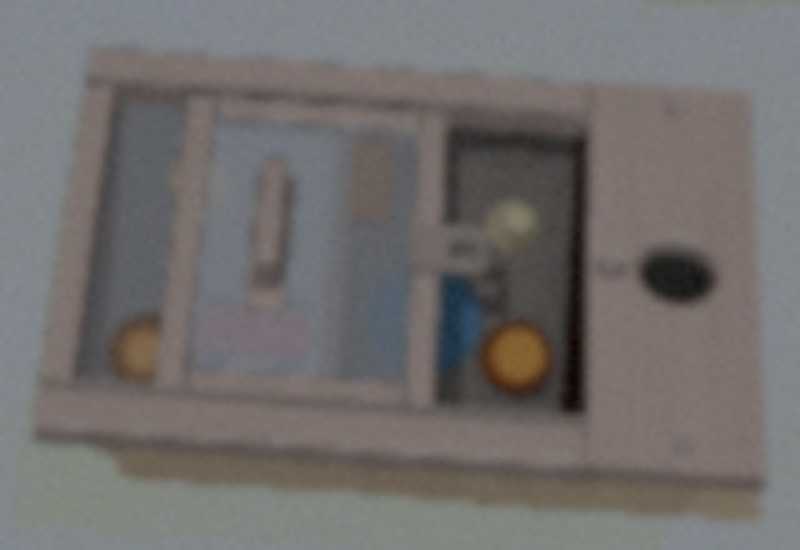

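View pics/ts.png

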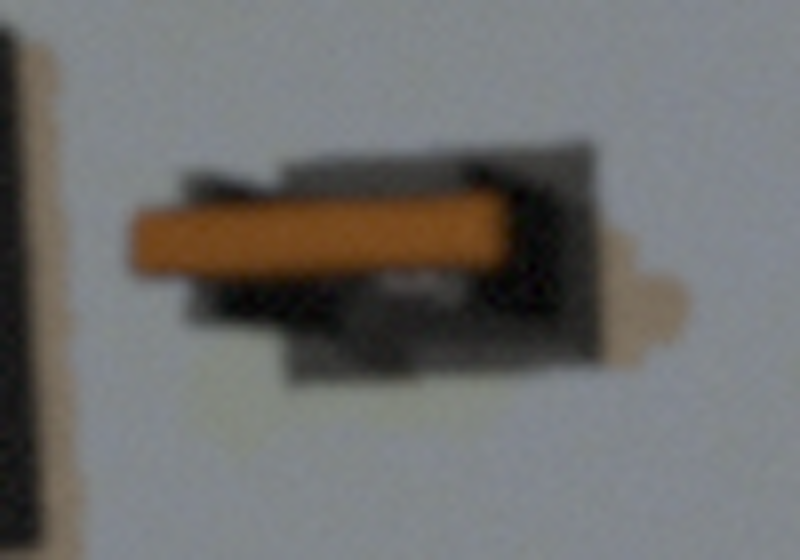

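View pics/sc.png

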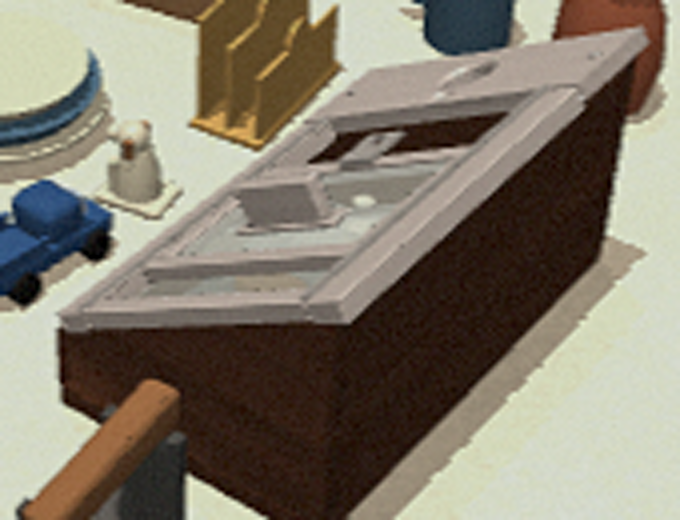

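View pics/ss.png

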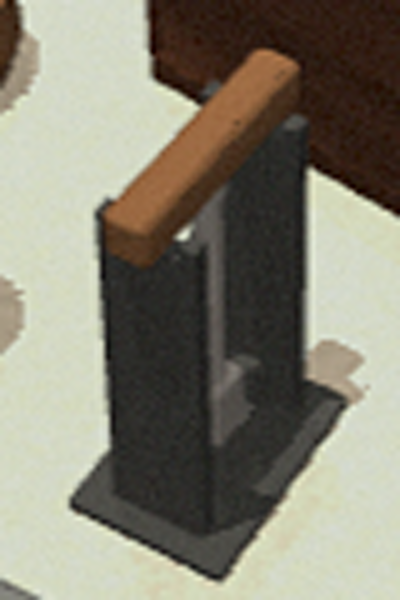

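```bash
python3 - <<'E'
from h import *
np.set_printoptions(precision=4,suppress=True)
T=lambda u,v:(200+(u+.5)/5-.5,180+(v+.5)/5-.5)
S=lambda u,v:(230+(u+.5)/4-.5,165+(v+.5)/4-.5)
hl=onz("top",T(35,437),.215);hr=onz("top",T(765,482),.215);ll=onz("top",T(88,47),.085);lr=onz("top",T(750,95),.085)
print(hl,hr,ll,lr)
print("widths",np.linalg.norm(hl-hr),np.linalg.norm(ll-lr),np.linalg.norm((hl-ll)[:2]),np.linalg.norm((hr-lr)[:2]))
print("yaw",[np.degrees(np.arctan2(d[1],d[0])) for d in(hr-hl,lr-ll,hl-ll,hr-lr)])
# side corners
for p,z in((S(648,38),.215),(S(345,318),.215),(S(60,322),.085)):print("side",onz("side",p,z))
print("mouth",tri(S(470,73),T(678,275)),onz("top",T(678,275),.15),onz("side",S(470,73),.15))
b=cv2.imread("pics/top0.png")[220:290,100:200];h=cv2.cvtColor(b,cv2.COLOR_BGR2HSV)
m=cv2.inRange(h,(5,120,70),(20,255,255));c=max(cv2.findContours(m,0,1)[0],key=cv2.contourArea)
r=cv2.minAreaRect(c);print(r);bx=cv2.boxPoints(r)+[100,220]
P=np.array([onz("top",q,.216) for q in bx]);print(P,P.mean(0))
# end points of bar top in side: near end top-left / far
U=lambda u,v:(215+(u+.5)/5-.5,250+(v+.5)/5-.5)
for q in((105,207),(258,50),(298,65),(152,232)):print("bar side",onz("side",U(*q),.216))
for q in((70,503),(222,578),(350,400)):print("base side",onz("side",U(*q),.008))
V=lambda u,v:(100+(u+.5)/8-.5,220+(v+.5)/8-.5)
for q in((595,147),(603,360),(290,380)):print("base top",onz("top",V(*q),.008))
E
```

```text
[0.3975 0.2069 0.215 ] [ 0.3752 -0.1775  0.215 ] [0.6269 0.1942 0.085 ] [ 0.6002 -0.1937  0.085 ]
widths 0.3851053982658104 0.3887493679695685 0.22983653000287965 0.22557527103474895
yaw [np.float64(-93.31193658094271), np.float64(-93.9430436666018), np.float64(176.81817117920605), np.float64(175.90103131616215)]
side [ 0.3621 -0.1594  0.215 ]
side [0.3861 0.2253 0.215 ]
side [0.6139 0.2036 0.085 ]
mouth (array([ 0.4887, -0.1424,  0.1468]), np.float64(0.001962804803831254)) [ 0.4893 -0.1416  0.15  ] [ 0.4858 -0.1382  0.15  ]
((39.5, 28.5), (9.0, 45.0), 90.0)
[[0.457  0.4445 0.216 ]
 [0.4575 0.3258 0.216 ]
 [0.4337 0.3251 0.216 ]
 [0.4333 0.4435 0.216 ]] [0.4454 0.3847 0.216 ]
bar side [0.4476 0.4483 0.216 ]
bar side [0.4502 0.3346 0.216 ]
bar side [0.43   0.3326 0.216 ]
bar side [0.4232 0.4486 0.216 ]
base side [0.4746 0.4544 0.008 ]
base side [0.3918 0.4482 0.008 ]
base side [0.3994 0.3304 0.008 ]
base top [0.4885 0.3301 0.008 ]
base top [0.4081 0.325  0.008 ]
base top [0.4002 0.4425 0.008 ]
```

```bash
python3 - <<'E'
from h import *
a=cv2.imread("pics/side0.png");b=cv2.imread("pics/top0.png")
s=read_state();M=R.from_quat(s["eef_rot"]).as_matrix();p=s["ee_pos"];print(M)
for n,im in(("side",a),("top",b)):
    k=proj(n,p);print(n,k,proj(n,p+M[:,2]*.0435),proj(n,p-M[:,2]*.0435),proj(n,(0,0,0)))
    im=im.copy()
    u,v=map(int,k);x0=max(0,min(460,u-50));y0=max(0,min(340,v-50))
    c=cv2.resize(im[y0:y0+80,x0:x0+100],None,fx=7,fy=7,interpolation=cv2.INTER_CUBIC)
    for q in(p,p+M[:,2]*.0435,p-M[:,2]*.0435,p+M[:,2]*.0585,p-M[:,2]*.0585):
        w=proj(n,q);cv2.drawMarker(c,(int((w[0]+.5-x0)*7),int((w[1]+.5-y0)*7)),(0,0,255),0,15,1)
    cv2.imwrite(f"pics/g_{n}.png",c)
E
```

```text
[[-4.21034087e-04  9.50854770e-01  3.09636933e-01]
 [ 1.17480615e-03  3.09637217e-01 -9.50854044e-01]
 [-9.99999221e-01 -3.65785937e-05 -1.24743785e-03]]
side [490.76691435 135.51014654] [489.90293241 129.68604743] [491.66795834 141.58408072] [485.48860418 316.15278321]
top [511.64418897 346.4892807 ] [527.06151863 341.26055742] [496.1808206  351.73361782] [282.53611692 404.71094103]
```

View pics/g_side.png

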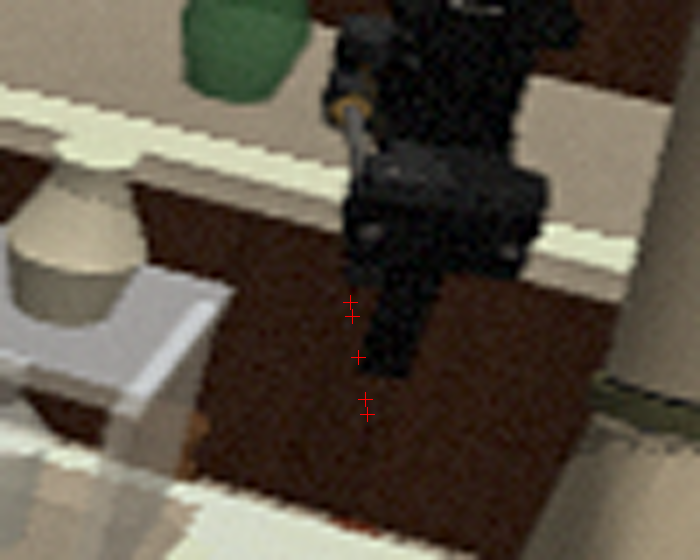

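View pics/g_top.png

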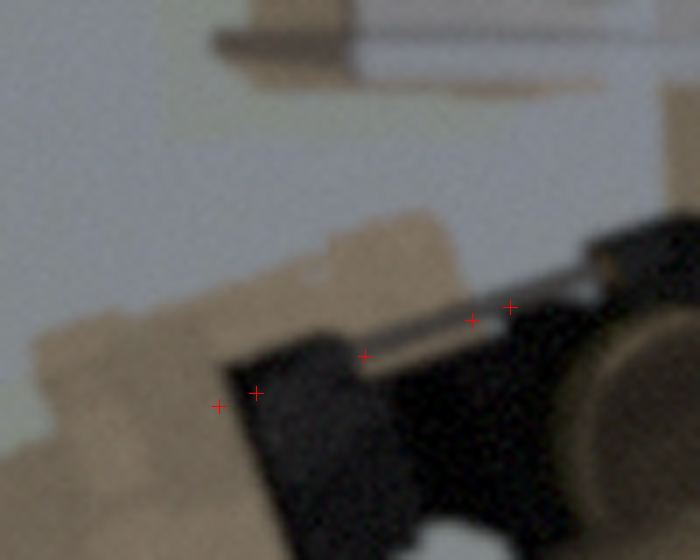

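```bash
python3 - <<'E'
from h import *
a=cv2.imread("pics/side0.png");b=cv2.imread("pics/top0.png")
for n,im,x0,y0,w,h,k in(("side",a,420,260,140,110,5),("top",b,230,350,120,70,6)):
    c=cv2.resize(im[y0:y0+h,x0:x0+w],None,fx=k,fy=k,interpolation=cv2.INTER_CUBIC)
    for z,col in((0,(0,0,255)),(.02,(255,0,0))):
      for q in((.12,.12),(.12,-.12),(-.12,-.12),(-.12,.12)):
        p=proj(n,(*q,z));cv2.drawMarker(c,(int((p[0]+.5-x0)*k),int((p[1]+.5-y0)*k)),col,0,15,1)
    cv2.imwrite(f"pics/b_{n}.png",c)
E
```

```text
(no output)
```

View pics/b_side.png

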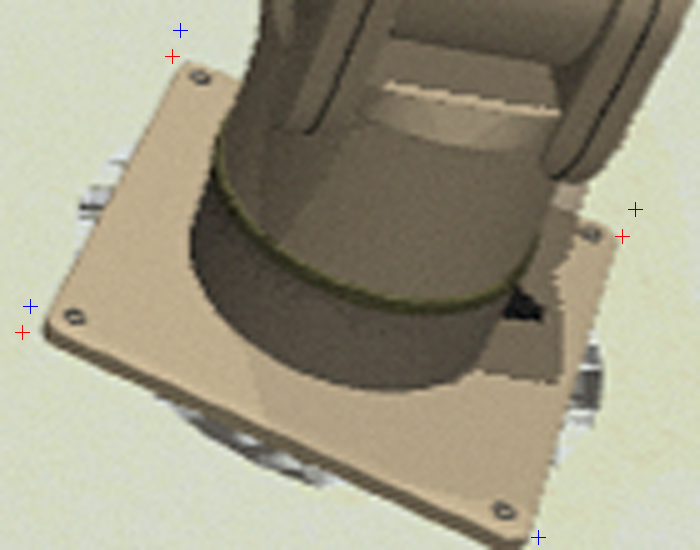

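View pics/b_top.png

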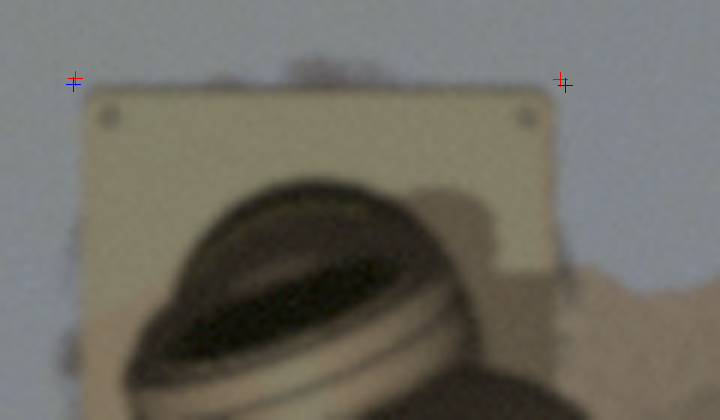

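```bash
cat >> h.py <<'E'
def casefit(xy,XY):
    # rigid 2D fit: case coords xy -> world XY
    xy=np.array(xy);XY=np.array(XY)
    a=xy-xy.mean(0);b=XY-XY.mean(0)
    th=np.arctan2((a[:,0]*b[:,1]-a[:,1]*b[:,0]).sum(),(a*b).sum())
    r=np.array([[np.cos(th),-np.sin(th)],[np.sin(th),np.cos(th)]]);t=XY.mean(0)-r@xy.mean(0)
    return th,t,(XY-(xy@r.T+t))
E
python3 - <<'E'
from h import *
np.set_printoptions(precision=4,suppress=True)
T=lambda u,v:(200+(u+.5)/5-.5,180+(v+.5)/5-.5)
S=lambda u,v:(230+(u+.5)/4-.5,165+(v+.5)/4-.5)
top=[(T(35,437),.215,(.1125,-.188)),(T(765,482),.215,(.1125,.2)),(T(88,47),.085,(-.1125,-.188)),(T(750,95),.085,(-.1125,.2))]
side=[(S(648,38),.215,(.1125,.2)),(S(345,318),.215,(.1125,-.188)),(S(60,322),.085,(-.1125,-.188)),]
for n,l in(("top",top),("side",side)):
    th,t,r=casefit([q[2] for q in l],[onz(n,q[0],q[1])[:2] for q in l]);print(n,np.degrees(th),t,r)
print(tri(S(648,38),T(765,482)),tri(S(345,318),T(35,437)),tri(S(60,322),T(88,47)))
for s,t in(((238,187),(276,157)),((312,170),(268,262))):print("pull",tri(S(*s),T(*t)))
print("pullc top",onz("top",T(272,210),.176))
print("jug",onz("top",(417,242),.1),"racks",onz("top",(355,162),.1),"bottle",onz("top",(142,190),.19))
E
```

```text
top 176.36920939112366 [0.5003 0.0135] [[-0.0025 -0.0013]
 [-0.0002  0.0015]
 [ 0.0024  0.0002]
 [ 0.0003 -0.0004]]
side 175.65787197241715 [0.487  0.0285] [[ 0.0024  0.003 ]
 [-0.003   0.0008]
 [ 0.0005 -0.0039]]
(array([ 0.3724, -0.181 ,  0.2004]), np.float64(0.006131756147498355)) (array([0.3965, 0.2082, 0.1981]), np.float64(0.0027393857949023714)) (array([0.626 , 0.1936, 0.0729]), np.float64(0.0066355993410737975))
pull (array([0.5529, 0.0815, 0.1506]), np.float64(0.0034587968232621447))
pull (array([0.4919, 0.0853, 0.1926]), np.float64(0.0005700635405331019))
pullc top [0.5221 0.0838 0.176 ]
jug [ 0.4729 -0.383   0.1   ] racks [ 0.7063 -0.2088  0.1   ] bottle [0.606  0.3895 0.19  ]
```

```bash
cat >> h.py <<'E'
np.set_printoptions(precision=4,suppress=True)
yaw=np.radians(176.3)
cx=np.array([np.cos(yaw),np.sin(yaw),0]);cy=np.array([-np.sin(yaw),np.cos(yaw),0]);Z=np.array([0,0,1.])
lx=cx*np.cos(np.pi/6)+Z*.5; lz=-cx*.5+Z*np.cos(np.pi/6)
def frame(x,z):
    x=x/np.linalg.norm(x);z=z-x*(z@x);z/=np.linalg.norm(z);return np.stack([x,np.cross(z,x),z],1)
TILT=frame(-lz,-lx)      # tool along shaft, jaws along slope
DOWN=frame(-Z,np.array([1.,0,0]))
def rows(*wps,base=None):
    if base is None:
        s=read_state();p,M=s["ee_pos"],R.from_quat(s["eef_rot"]).as_matrix()
    else:p,M=base
    for q,N in wps:
        rv=R.from_matrix(M.T@N).as_rotvec()
        print("mm",np.round(M.T@(np.asarray(q)-p)*1000,1),"rv",np.round(rv,3),"steps",round(max(np.linalg.norm(np.asarray(q)-p)/.05,np.linalg.norm(rv)/.15),1))
P_PULL=np.array([.5221,.0834,.1716]);MOUTH=np.array([.4887,-.1424,.1485])
E
python3 - <<'E'
from h import *
s=read_state();M=R.from_quat(s["eef_rot"]).as_matrix();p=s["ee_pos"]
pre=P_PULL-.015*lz-.05*cy
print("pre",pre)
rows((p+[.02,0,.2],M),([.5,-.25,.42],DOWN),(pre+.12*lz,TILT),(pre,TILT))
S=lambda u,v:(215+(u+.5)/5-.5,250+(v+.5)/5-.5)
V=lambda u,v:(100+(u+.5)/8-.5,220+(v+.5)/8-.5)
for a,b in(((105,207),(132,210)),((258,50),(500,190)),((298,65),(506,266)),((152,232),(132,274))):print(tri(S(*a),V(*b)))
E
```

```text
pre [0.5178 0.1338 0.1586]
mm [-200.    19.     5.9] rv [0. 0. 0.] steps 4.0
mm [-218.9  398.  -232.4] rv [-1.256 -0.001 -0.001] steps 10.2
mm [ -61.   589.5 -569.3] rv [-1.162  0.459 -0.312] steps 16.4
mm [  43.   533.8 -591.4] rv [-1.162  0.459 -0.312] steps 16.0
(array([0.451 , 0.4467, 0.2131]), np.float64(0.003268565479048151))
(array([0.4582, 0.3266, 0.2063]), np.float64(0.003886294791420787))
(array([0.4349, 0.3247, 0.2073]), np.float64(0.0006520429410851113))
(array([0.4289, 0.4459, 0.2109]), np.float64(0.005690266515911426))
```

Request:
arm_command(
  targets=[
    [255, -50, 5, 2, 0, 0, 0],
    [255, -100, 10, 4, 0, 0, 0],
    [255, -150, 15, 5, -0.1, 0, 0],
    [255, -200, 19, 6, -0.2, 0, 0],
    [255, -205, 60, -20, -0.35, 0, 0],
    [255, -210, 100, -50, -0.5, 0, 0],
    [255, -212, 140, -80, -0.63, 0, 0],
    [255, -215, 180, -105, -0.76, 0, 0],
    [255, -216, 220, -130, -0.9, 0, 0],
    [255, -219, 260, -150, -1.0, 0, 0],
  ],
  newtons=30,
)

```text
time: 1.1
ee_pos: [0.3951, -0.3691, 0.4207]
eef_rot: [0.088, 0.702, -0.088, 0.702]
ft_force: [0.5, -0.6, -0.2]
width: 0.0149
```

```bash
python3 - <<'E'
from h import *
pre=P_PULL-.015*lz-.05*cy
print(read_state()["joint_positions"])
rows(([.53,-.1,.40],DOWN),(pre+.12*lz,TILT),(pre,TILT))
E
```

```text
[ 0.9591  0.1474 -0.3431  1.2412  0.0507  1.7613  0.379 ]
mm [ 20.6 294.1  64.1] rv [-0.25 -0.    0.  ] steps 6.0
mm [158.  528.7  53.4] rv [-0.181  0.522 -0.048] steps 11.1
mm [261.9 517.6  -5.5] rv [-0.181  0.522 -0.048] steps 11.6
```

Request:
arm_command(
  targets=[
    [255, 5, 50, 11, -0.05, 0, 0],
    [255, 10, 98, 22, -0.1, 0.05, 0],
    [255, 15, 147, 33, -0.15, 0.1, 0],
    [255, 20, 196, 44, -0.2, 0.15, -0.01],
    [255, 20, 245, 55, -0.24, 0.2, -0.02],
    [255, 30, 294, 62, -0.23, 0.26, -0.03],
    [255, 50, 340, 60, -0.22, 0.32, -0.03],
    [255, 70, 385, 57, -0.21, 0.4, -0.04],
    [255, 95, 430, 55, -0.2, 0.47, -0.045],
    [255, 120, 470, 54, -0.18, 0.522, -0.048],
  ],
)

```text
time: 2.1
ee_pos: [0.5494, 0.0179, 0.3165]
eef_rot: [0.03, 0.855, -0.014, 0.517]
ft_force: [0.9, -0.7, -0.3]
width: 0.0004
```

```bash
python3 - <<'E'
from h import *
pre=P_PULL-.015*lz-.05*cy
print(read_state()["joint_positions"])
rows((pre+.12*lz,TILT),(pre,TILT))
E
```

```text
[-0.0558  0.5408 -0.023   1.0215 -0.0689  2.0565 -0.1594]
mm [ 38.8 113.3  44. ] rv [ 0.003  0.04  -0.006] steps 2.6
mm [158.7 112.5  39.1] rv [ 0.003  0.04  -0.006] steps 4.0
```

Request:
arm_command(
  targets=[
    [255, 10, 40, 15, 0, 0.01, 0],
    [255, 25, 85, 35, 0, 0.02, 0],
    [255, 40, 112, 43, 0, 0.04, -0.006],
    [255, 80, 112, 41, 0.003, 0.04, -0.006],
    [255, 120, 112, 40, 0.003, 0.04, -0.006],
    [255, 140, 112, 40, 0.003, 0.04, -0.006],
    [255, 145, 112, 39, 0.003, 0.04, -0.006],
  ],
)

```text
time: 2.8
ee_pos: [0.5214, 0.133, 0.1688]
eef_rot: [0.027, 0.867, -0.016, 0.498]
ft_force: [-0.5, -0.7, -0.2]
width: 0.0
```

```bash
python3 - <<'E'
from h import *
pre=P_PULL-.015*lz-.05*cy
print(read_state()["joint_positions"])
rows((pre,TILT))
a=snap("side","side1");b=snap("top","top1")
crop(a,230,120,400,295,4,"s1");crop(b,200,150,360,290,5,"t1")
p=read_state()["ee_pos"];print(proj("side",p),proj("top",p),read_state()["time"])
E
```

```text
[-0.1794  0.5891 -0.0822  1.2715 -0.1171  1.7849 -0.3177]
mm [10.6  0.6  2. ] rv [ 0.002 -0.004  0.001] steps 0.2
[287.5282 218.5604] [236.1162 221.2998] 2.9
```

View pics/s1.png

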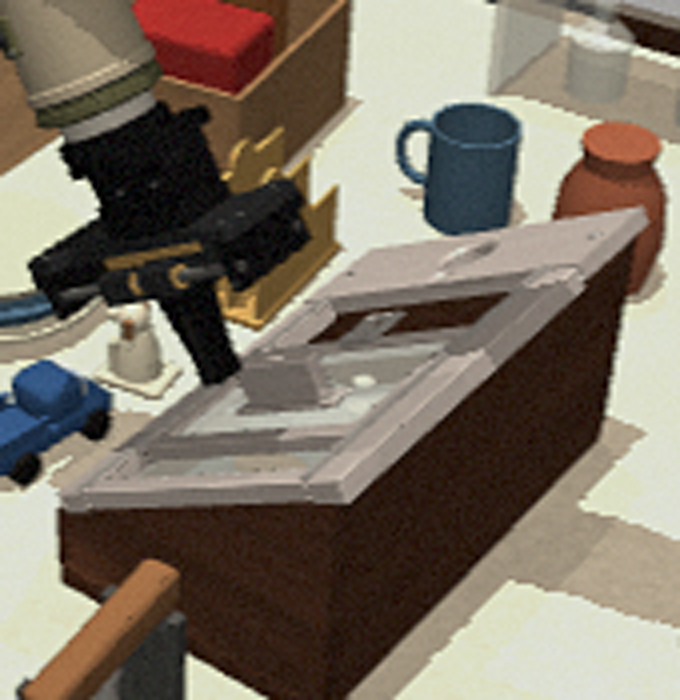

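View pics/t1.png

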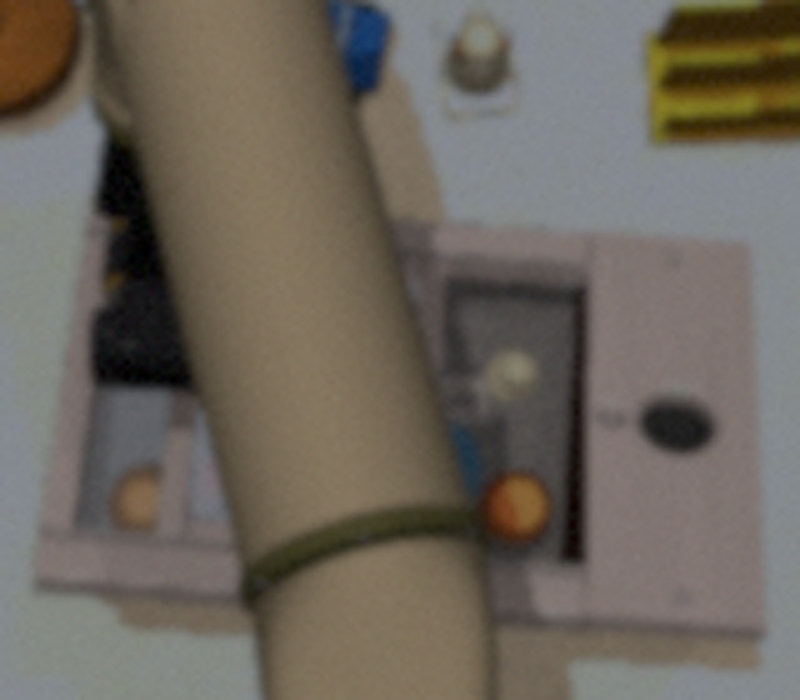

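Request:
arm_command(
  targets=[
    [255, 9, 0, 2, 0, 0, 0],
    [255, 9, -15, 2, 0, 0, 0],
    [255, 9, -25, 2, 0, 0, 0],
    [255, 9, -33, 2, 0, 0, 0],
    [255, 9, -40, 2, 0, 0, 0],
    [255, 9, -50, 2, 0, 0, 0],
    [255, 9, -60, 2, 0, 0, 0],
    [255, 9, -70, 2, 0, 0, 0],
    [255, 9, -80, 2, 0, 0, 0],
    [255, 9, -85, 2, 0, 0, 0],
  ],
)

```text
time: 3.9
ee_pos: [0.5152, 0.047, 0.162]
eef_rot: [0.028, 0.866, -0.016, 0.5]
ft_force: [-0.2, -0.5, -0.7]
width: 0.0006
```

Request:
arm_command(
  targets=[
    [255, 0, -8, 0, 0, 0, 0],
    [255, 0, -16, 0, 0, 0, 0],
  ],
)

```text
time: 4.1
ee_pos: [0.5142, 0.0321, 0.162]
eef_rot: [0.028, 0.866, -0.015, 0.5]
ft_force: [-0.3, -0.1, -0.3]
width: 0.0008
```

```bash
python3 - <<'E'
from h import *
a=snap("side","side2")
crop(a,230,120,400,295,4,"s2")
E
```

```text
(no output)
```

View pics/s2.png

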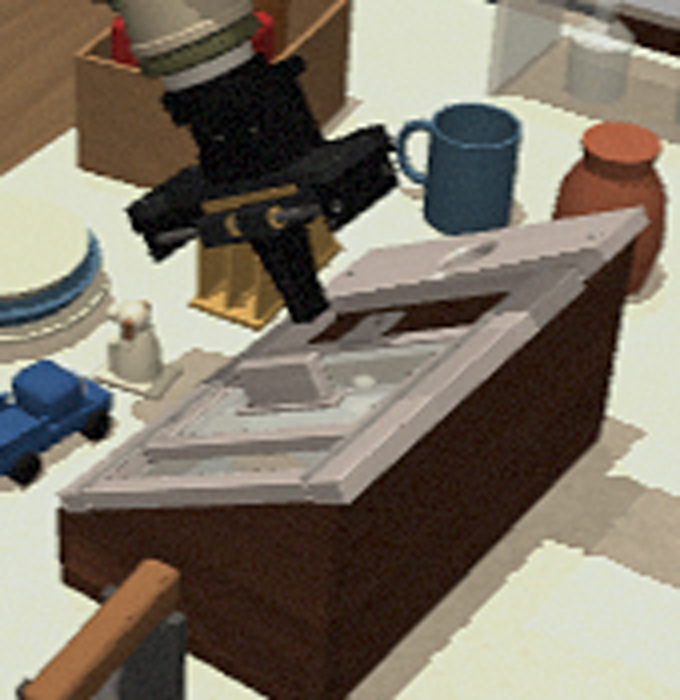

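```bash
python3 - <<'E'
from h import *
T=lambda u,v:(200+(u+.5)/5-.5,180+(v+.5)/5-.5)
S=lambda u,v:(230+(u+.5)/4-.5,165+(v+.5)/4-.5)
print(proj("side",read_state()["ee_pos"]), S(310,318-180))
for d in((0,0),(2,3)):
  for s,t in(((238,187),(276,157)),((312,170),(268,262))):
    q=np.array(S(*s))+d;print("pull",d,tri(q,T(*t)))
b=snap("top","top2");crop(b,200,150,360,290,5,"t2");crop(cv2.imread("pics/side2.png"),280,180,340,230,12,"s2z")
E
```

```text
[310.3432 203.6132] (307.125, 199.125)
pull (0, 0) (array([0.5529, 0.0815, 0.1506]), np.float64(0.0034587968232621447))
pull (0, 0) (array([0.4919, 0.0853, 0.1926]), np.float64(0.0005700635405331019))
pull (2, 3) (array([0.5509, 0.0802, 0.1411]), np.float64(0.010353478588175114))
pull (2, 3) (array([0.4897, 0.0841, 0.1836]), np.float64(0.007079025800025441))
```

View pics/t2.png

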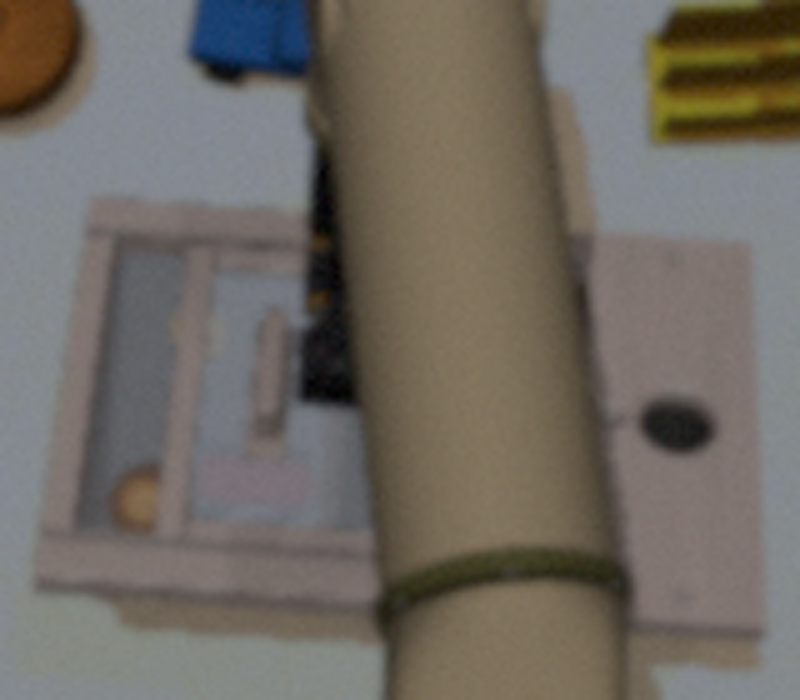

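View pics/s2z.png

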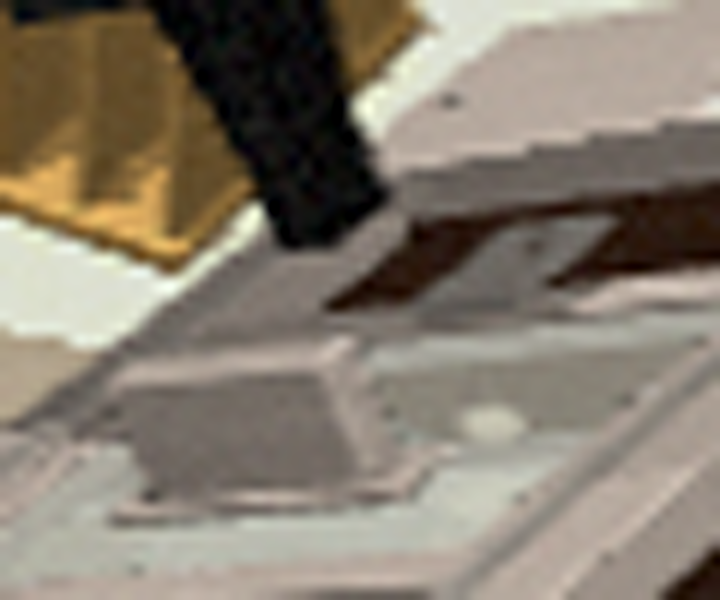

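```bash
python3 - <<'E'
from h import *
T=lambda u,v:(200+(u+.5)/5-.5,180+(v+.5)/5-.5)
S=lambda u,v:(230+(u+.5)/4-.5,165+(v+.5)/4-.5)
for d in((0,0),(3,3)):
  D=np.array(d)
  for nm,p,z,t in(("pull",S(275,178),.172,T(272,210)),("mouth",S(470,73),.15,T(678,275)),("hr",S(645,28),.215,T(765,482)),("hl",S(354,298),.215,T(35,437)),("ll",S(60,316),.085,T(88,47))):
    print(d,nm,onz("side",np.array(p)+D,z),onz("top",t,z),tri(np.array(p)+D,t))
E
```

```text
(0, 0) pull [0.5211 0.0826 0.172 ] [0.5225 0.0839 0.172 ] (array([0.5216, 0.0835, 0.1725]), np.float64(0.0017744389740885092))
(0, 0) mouth [ 0.4858 -0.1382  0.15  ] [ 0.4893 -0.1416  0.15  ] (array([ 0.4887, -0.1424,  0.1468]), np.float64(0.001962804803831254))
(0, 0) hr [ 0.3692 -0.1706  0.215 ] [ 0.3752 -0.1775  0.215 ] (array([ 0.3737, -0.179 ,  0.2092]), np.float64(0.003227445059381699))
(0, 0) hl [0.3908 0.2067 0.215 ] [0.3975 0.2069 0.215 ] (array([0.3947, 0.2059, 0.2132]), np.float64(0.006142370164024408))
(0, 0) ll [0.6177 0.1986 0.085 ] [0.6269 0.1942 0.085 ] (array([0.6255, 0.1933, 0.0783]), np.float64(0.005798794737196831))
(3, 3) pull [0.5074 0.0895 0.172 ] [0.5225 0.0839 0.172 ] (array([0.5183, 0.0817, 0.1637]), np.float64(0.011128764664342206))
(3, 3) mouth [ 0.471  -0.1289  0.15  ] [ 0.4893 -0.1416  0.15  ] (array([ 0.4848, -0.1457,  0.1365]), np.float64(0.012134160630457809))
(3, 3) hr [ 0.3558 -0.1606  0.215 ] [ 0.3752 -0.1775  0.215 ] (array([ 0.3693, -0.1822,  0.1995]), np.float64(0.012619802381130757))
(3, 3) hl [0.3796 0.2122 0.215 ] [0.3975 0.2069 0.215 ] (array([0.3911, 0.205 , 0.2059]), np.float64(0.014237066606001592))
(3, 3) ll [0.6035 0.2039 0.085 ] [0.6269 0.1942 0.085 ] (array([0.6226, 0.1918, 0.069 ]), np.float64(0.015556110633850373))
```

Request:
arm_command(
  targets=[
    [255, -30, 0, 0, 0, 0, 0],
    [255, -30, 45, 0, 0, 0, 0],
    [255, -30, 90, 0, 0, 0, 0],
    [255, -20, 102, 0, 0, 0, 0],
    [255, 0, 102, 0, 0, 0, 0],
    [255, 5, 102, 0, 0, 0, 0],
    [255, 9, 102, 0, 0, 0, 0],
    [255, 12, 102, 0, 0, 0, 0],
    [255, 12, 102, 0, 0, 0, 0],
  ],
)

```text
time: 5.1
ee_pos: [0.5149, 0.1342, 0.152]
eef_rot: [0.028, 0.865, -0.016, 0.5]
ft_force: [-0.2, 0.5, 0.2]
width: 0.0003
```

```bash
python3 - <<'E'
from h import *
a=snap("side","side3")
crop(a,260,180,340,240,10,"s3");p=read_state()["ee_pos"]
for q in(p,p+.01*lz,p-.01*lz):print((proj("side",q)+.5-[260,180])*10)
E
```

```text
[301.9881 460.6198]
[287.5372 427.5541]
[316.374  493.5366]
```

View pics/s3.png

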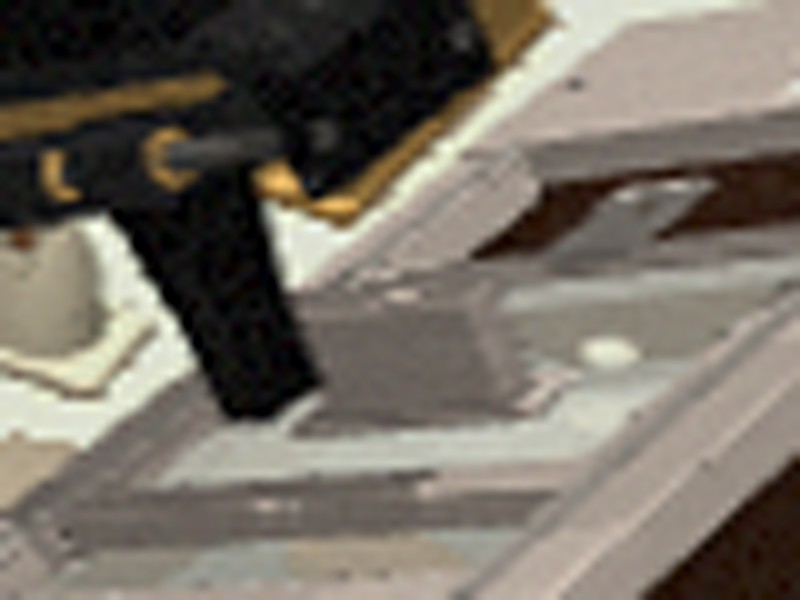

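```bash
python3 - <<'E'
from h import *
p=read_state()["ee_pos"]
f=lambda q:(proj("side",q)+.5-[260,180])*10
o=f(p)
for n,v in(("lx",lx),("-cy",-cy),("lz",lz)):print(n,f(p+.01*v)-o)
b=P_PULL-.03*lz
for s in(-1,1):
  for q in(-.007,.007):print(f(P_PULL+s*.035*lx+q*cy),f(b+s*.035*lx+q*cy))
print("slopept",f(p-lz*((p-b)@lz)),(p-b)@lz,(p-b)@lx,(p-b)@cy)
E
```

```text
lx [27.0024 -2.1708]
-cy [-22.6309  18.6337]
lz [-14.4509 -33.0656]
[276.8754 319.9088] [318.5263 415.7517]
[307.2721 295.9757] [348.4465 391.3268]
[464.414 299.293] [506.4069 398.9692]
[494.6608 274.5828] [536.1575 373.7268]
slopept [313.4167 486.7699] 0.007940612833906222 -0.0008141899566520647 -0.05034301078561149
```

Request:
arm_command(
  targets=[
    [255, 5, 0, 0, 0, 0, 0],
    [255, 9, 0, 0, 0, 0, 0],
    [255, 9, 0, 0, 0, 0, 0],
  ],
)

```text
time: 5.45
ee_pos: [0.5097, 0.1349, 0.1435]
eef_rot: [0.028, 0.866, -0.015, 0.499]
ft_force: [-0.9, -0.2, 0.2]
width: -0.0
```

Request:
arm_command(
  targets=[
    [255, 0, -10, 0, 0, 0, 0],
    [255, 0, -20, 0, 0, 0, 0],
    [255, 0, -28, 0, 0, 0, 0],
    [255, 0, -35, 0, 0, 0, 0],
    [255, 0, -42, 0, 0, 0, 0],
    [255, 0, -50, 0, 0, 0, 0],
  ],
)

```text
time: 6.05
ee_pos: [0.5072, 0.0851, 0.144]
eef_rot: [0.028, 0.865, -0.015, 0.5]
ft_force: [2.0, 2.7, 1.3]
width: 0.0004
```

Request:
arm_command(
  targets=[
    [255, 0, -8, 0, 0, 0, 0],
    [255, 0, -16, 0, 0, 0, 0],
    [255, 0, -24, 0, 0, 0, 0],
    [255, 0, -32, 0, 0, 0, 0],
    [255, 0, -40, 0, 0, 0, 0],
  ],
)

```text
time: 6.55
ee_pos: [0.5044, 0.0445, 0.144]
eef_rot: [0.028, 0.866, -0.015, 0.5]
ft_force: [-0.2, 3.5, 1.8]
width: 0.0003
```

```bash
python3 - <<'E'
from h import *
a=snap("side","side4")
crop(a,260,160,360,240,8,"s4")
E
```

```text
(no output)
```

View pics/s4.png

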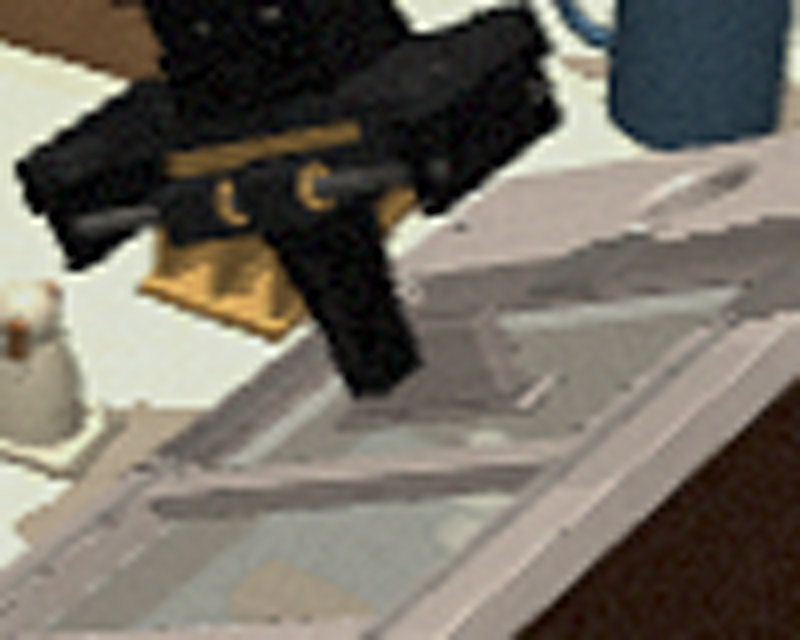

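Request:
arm_command(
  targets=[
    [255, 0, -7, 0, 0, 0, 0],
    [255, 0, -14, 0, 0, 0, 0],
    [255, 0, -20, 0, 0, 0, 0],
  ],
)

```text
time: 6.9
ee_pos: [0.5031, 0.0246, 0.1438]
eef_rot: [0.028, 0.866, -0.015, 0.5]
ft_force: [1.0, 3.6, 2.3]
width: 0.0003
```

Request:
arm_command(
  targets=[
    [255, 0, -4, 0, 0, 0, 0],
    [255, 0, -8, 0, 0, 0, 0],
  ],
)

```text
time: 7.1
ee_pos: [0.5029, 0.0211, 0.1439]
eef_rot: [0.029, 0.865, -0.012, 0.5]
ft_force: [2.1, 25.3, 0.3]
width: 0.0003
```

Request:
arm_command(
  targets=[
    [255, 0, -4, 0, 0, 0, 0],
    [255, 0, -7, 0, 0, 0, 0],
  ],
)

```text
time: 7.3
ee_pos: [0.5029, 0.021, 0.144]
eef_rot: [0.029, 0.865, -0.007, 0.5]
ft_force: [2.7, 44.2, 0.7]
width: 0.0004
```

```bash
cat >> h.py <<'E'
ks=np.radians(2.1);SD=frame(-Z,np.array([np.cos(ks),np.sin(ks),0]))
BAR=np.array([.4450,.385,.203])
E
python3 - <<'E'
from h import *
p=read_state()["ee_pos"]
rows((p-.03*cy,TILT),(p-.03*cy+.09*lz,TILT),([.50,.2,.33],SD),(BAR+[0,0,.1],SD))
E
```

```text
mm [ 0.3 30.   0.5] rv [ 0.016  0.001 -0.011] steps 0.6
mm [-89.7  31.    0.6] rv [ 0.016  0.001 -0.011] steps 1.9
mm [-151.9  181.8 -102.5] rv [-0.087 -0.521 -0.042] steps 5.2
mm [ -93.2  362.9 -144.1] rv [-0.087 -0.521 -0.042] steps 8.0
```

Request:
arm_command(
  targets=[
    [255, 0, 20, 0, 0, 0, 0],
    [255, -20, 32, 0, 0.016, 0, -0.01],
    [255, -65, 35, 0, 0.01, 0, -0.01],
    [150, -110, 60, -20, 0, -0.1, -0.01],
    [0, -135, 100, -50, -0.02, -0.2, -0.02],
    [0, -150, 145, -80, -0.05, -0.33, -0.03],
    [0, -152, 182, -102, -0.087, -0.47, -0.04],
    [0, -142, 230, -115, -0.087, -0.521, -0.042],
    [0, -130, 278, -128, -0.087, -0.521, -0.042],
    [0, -115, 325, -138, -0.087, -0.521, -0.042],
  ],
)

```text
time: 8.3
ee_pos: [0.4631, 0.3292, 0.3156]
eef_rot: [-0.016, 0.707, 0.005, 0.707]
ft_force: [2.2, -0.5, 0.3]
width: 0.0483
```

```bash
python3 - <<'E'
from h import *
rows((BAR+[0,0,.06],SD),(BAR,SD))
a=snap("side","side5");b=snap("top","top5")
crop(a,200,150,360,370,3.6,"s5");crop(b,90,170,370,290,2.8,"t5")
s=read_state();p=s["ee_pos"];print(p,s["joint_positions"]);
E
```

```text
mm [ 51.7  57.1 -16.5] rv [-0.007  0.001  0.016] steps 1.6
mm [111.7  58.1 -16.5] rv [-0.007  0.001  0.016] steps 2.5
[0.4596 0.3343 0.3127] [-0.494   0.1974 -0.2631  1.4032  0.0596  1.5621 -0.7133]
```

View pics/s5.png

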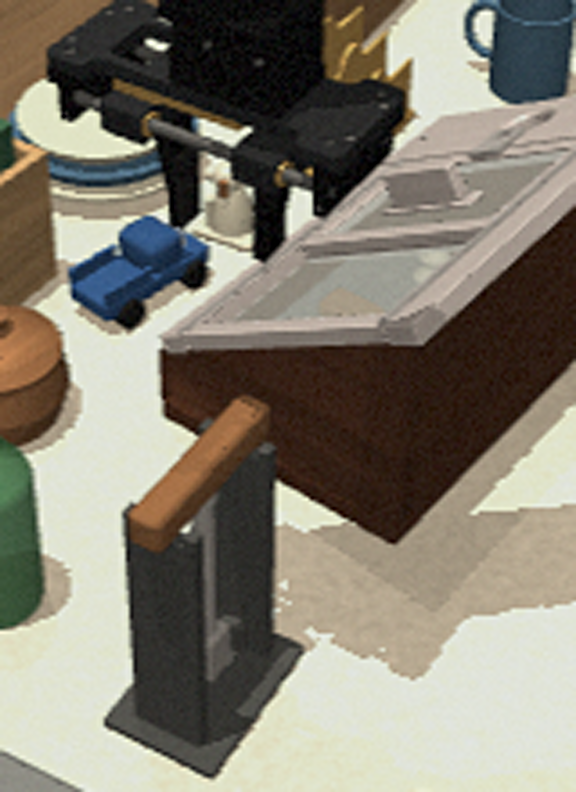

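View pics/t5.png

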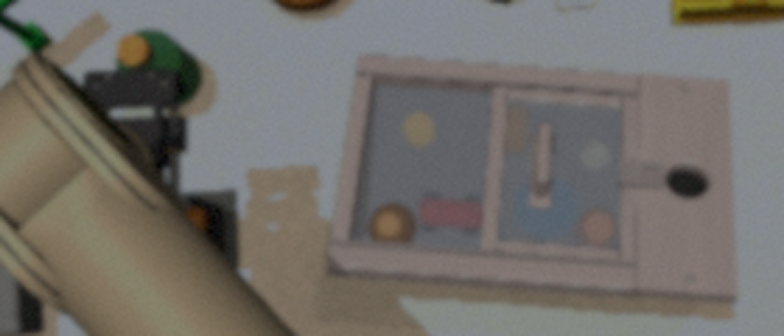

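Request:
arm_command(
  targets=[
    [0, 0, 30, -8, 0, 0, 0.01],
    [0, 15, 58, -16, -0.007, 0, 0.016],
    [0, 30, 58, -17, -0.007, 0, 0.016],
    [0, 30, 58, -17, -0.007, 0, 0.016],
  ],
)

```text
time: 8.8
ee_pos: [0.4443, 0.3843, 0.2808]
eef_rot: [-0.015, 0.709, 0.012, 0.705]
ft_force: [0.3, -1.0, -0.0]
width: 0.0844
```

```bash
python3 - <<'E'
from h import *
rows((BAR+[0,0,.06],SD),(BAR,SD))
a=snap("side","side6");b=snap("top","top6")
s=read_state();p=s["ee_pos"];print(p,s["joint_positions"],s["width"]);
x0,y0,k=200,190,4
c=cv2.resize(a[y0:y0+150,x0:x0+150],None,fx=k,fy=k,interpolation=cv2.INTER_CUBIC)
for q in(p,p+[.0435,0,0],p-[.0435,0,0],BAR):
    w=proj("side",q);cv2.drawMarker(c,(int((w[0]+.5-x0)*k),int((w[1]+.5-y0)*k)),(0,0,255),0,15,1)
cv2.imwrite("pics/s6.png",c)
crop(b,90,170,230,290,5,"t6")
E
```

```text
mm [17.8  0.8  0.8] rv [ 0.002 -0.005  0.004] steps 0.4
mm [77.8  1.   1.1] rv [ 0.002 -0.005  0.004] steps 1.6
[0.4457 0.384  0.2834] [-0.5509  0.2402 -0.2906  1.4141  0.0678  1.5003 -0.8025] 0.08570062276771416
```

View pics/s6.png

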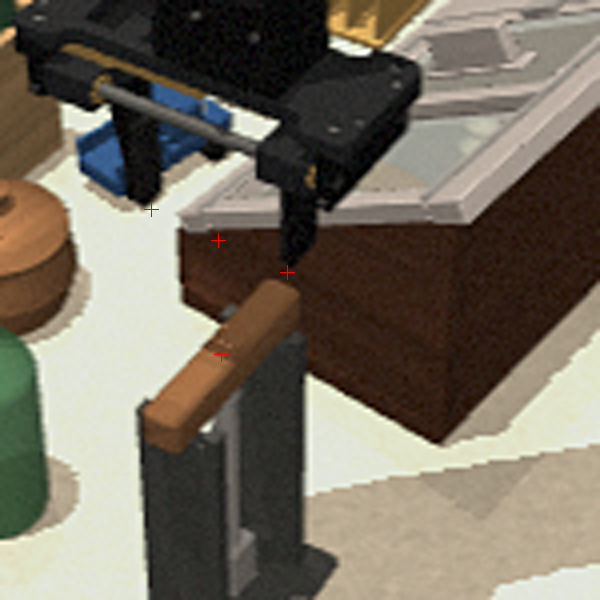

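View pics/t6.png

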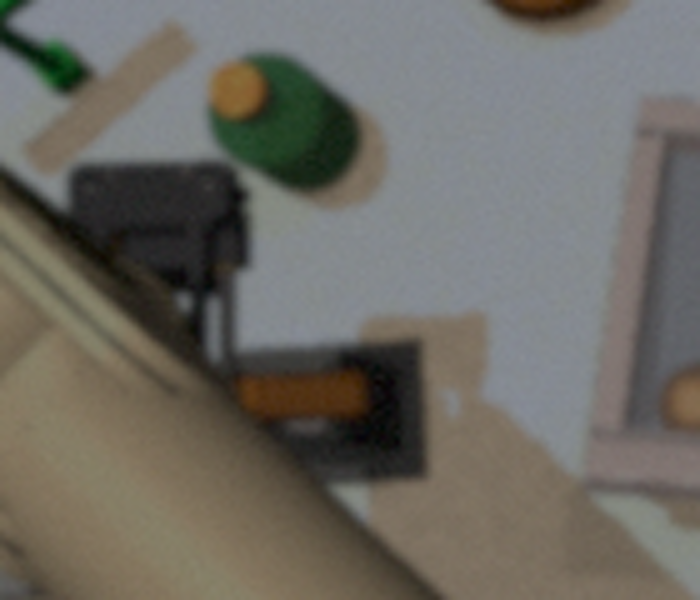

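Request:
arm_command(
  targets=[
    [0, 30, 1, 1, 0, -0.005, 0.004],
    [0, 60, 1, 1, 0, -0.005, 0.004],
    [0, 85, 1, 1, 0, -0.005, 0.004],
    [0, 102, 1, 1, 0, -0.005, 0.004],
    [0, 102, 1, 1, 0, -0.005, 0.004],
  ],
)

```text
time: 9.4
ee_pos: [0.4458, 0.3844, 0.1799]
eef_rot: [-0.012, 0.707, 0.013, 0.707]
ft_force: [-0.2, -0.6, -0.3]
width: 0.0868
```

Request:
arm_command(
  targets=[
    [150, 0, 0, 0, 0, 0, 0],
    [200, 0, 0, 0, 0, 0, 0],
    [230, 0, 0, 0, 0, 0, 0],
    [255, 0, 0, 0, 0, 0, 0],
    [255, 0, 0, 0, 0, 0, 0],
    [255, 0, 0, 0, 0, 0, 0],
  ],
  newtons=45,
)

```text
time: 10.0
ee_pos: [0.4456, 0.3862, 0.1815]
eef_rot: [-0.012, 0.706, 0.014, 0.708]
ft_force: [-0.0, 0.2, -0.2]
width: 0.047
```

```bash
python3 - <<'E'
from h import *
a=snap("side","side7");crop(a,200,190,330,370,4,"s7")
s=read_state();print(s["ee_pos"],s["width"],s["ft_force"],R.from_quat(s["eef_rot"]).as_matrix())
E
```

```text
[0.4456 0.3862 0.1814] 0.04299567404261515 [ 0.3631  0.3476 -0.2158] [[ 0.0021 -0.0375  0.9993]
 [ 0.0035  0.9993  0.0375]
 [-1.      0.0034  0.0023]]
```

View pics/s7.png

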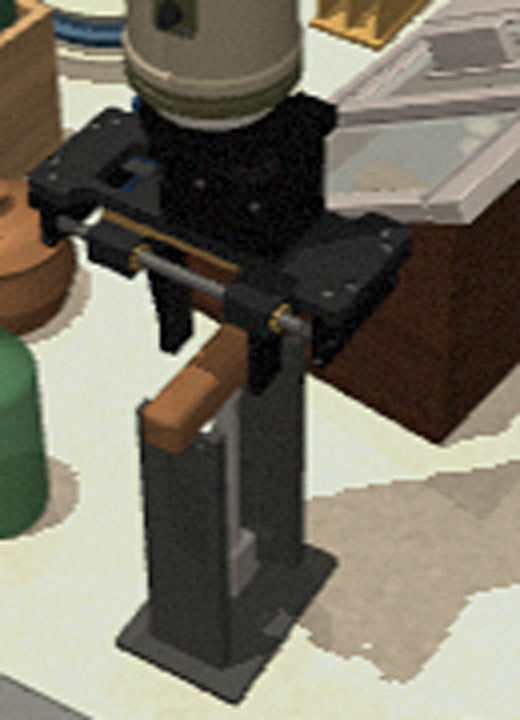

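Request:
arm_command(
  targets=[
    [255, 0, 0, 0, 0, 0, 0],
    [255, 0, 0, 0, 0, 0, 0],
    [255, 0, 0, 0, 0, 0, 0],
    [255, 0, 0, 0, 0, 0, 0],
    [255, 0, 0, 0, 0, 0, 0],
  ],
  newtons=60,
)

```text
time: 10.55
ee_pos: [0.4452, 0.3862, 0.1813]
eef_rot: [-0.012, 0.706, 0.015, 0.708]
ft_force: [-2.4, 0.0, 0.9]
width: 0.0236
```

```bash
python3 - <<'E'
from h import *
s=read_state();print(s["ee_pos"],s["width"],s["ft_force"],s["torque"])
a=snap("side","side8");crop(a,200,190,330,370,4,"s8")
rows(([.46,.38,.40],SD),([.55,.2,.43],DOWN))
E
```

```text
[0.4452 0.3862 0.1813] 0.02357587139116686 [-2.3798  0.0029  0.8781] [-0.0027  0.3955  0.0011]
mm [-218.7   -6.1   14.8] rv [ 0.001  0.002 -0.003] steps 4.4
mm [-249.2 -189.2   98. ] rv [ 0.038  0.002 -0.003] steps 6.6
```

View pics/s8.png

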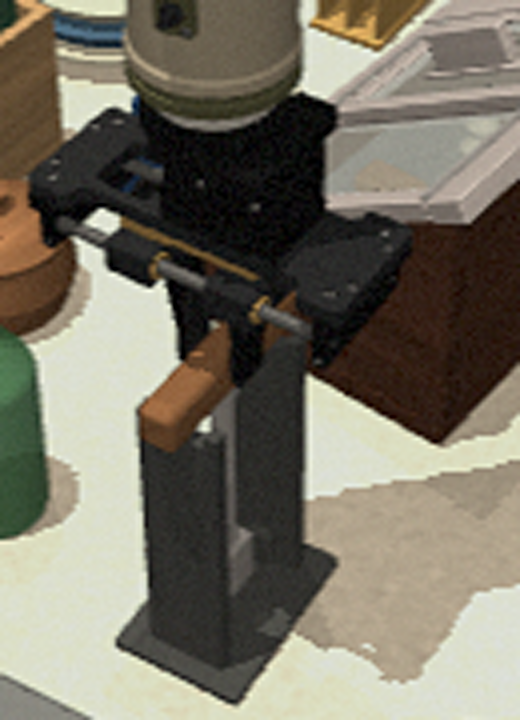

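Request:
arm_command(
  targets=[
    [255, -15, 0, 0, 0, 0, 0],
    [255, -40, 0, 0, 0, 0, 0],
    [255, -75, 0, 0, 0, 0, 0],
    [255, -115, -2, 5, 0, 0, 0],
    [255, -155, -5, 12, 0, 0, 0],
    [255, -190, -15, 18, 0.01, 0, 0],
    [255, -215, -45, 35, 0.01, 0, 0],
    [255, -230, -85, 55, 0.02, 0, 0],
    [255, -240, -130, 75, 0.03, 0, 0],
    [255, -247, -175, 92, 0.038, 0, 0],
  ],
)

```text
time: 11.6
ee_pos: [0.5444, 0.2118, 0.4296]
eef_rot: [0.002, 0.706, 0.001, 0.708]
ft_force: [1.3, 0.1, -2.2]
width: 0.0236
```

```bash
python3 - <<'E'
from h import *
s=read_state();print(s["width"],s["ft_force"],s["joint_positions"])
S0=MOUTH+.176*lz;print(S0)
rows(([.58,0,.42],DOWN),(S0+.05*lz,TILT),(S0,TILT))
a=snap("side","side9");b=snap("top","top9");crop(a,200,60,400,260,3.5,"s9")
E
```

```text
0.02361953054154391 [ 1.3013  0.0852 -2.2034] [-0.3261  0.2376 -0.1618  1.1112  0.0373  1.7904 -0.4761]
[ 0.5765 -0.1481  0.3009]
mm [   9.  -211.8   35.8] rv [-0.001  0.004 -0.004] steps 4.3
mm [  84.3 -361.8   57.1] rv [0.063 0.527 0.013] steps 7.5
mm [ 127.5 -360.4   32. ] rv [0.063 0.527 0.013] steps 7.7
```

View pics/s9.png

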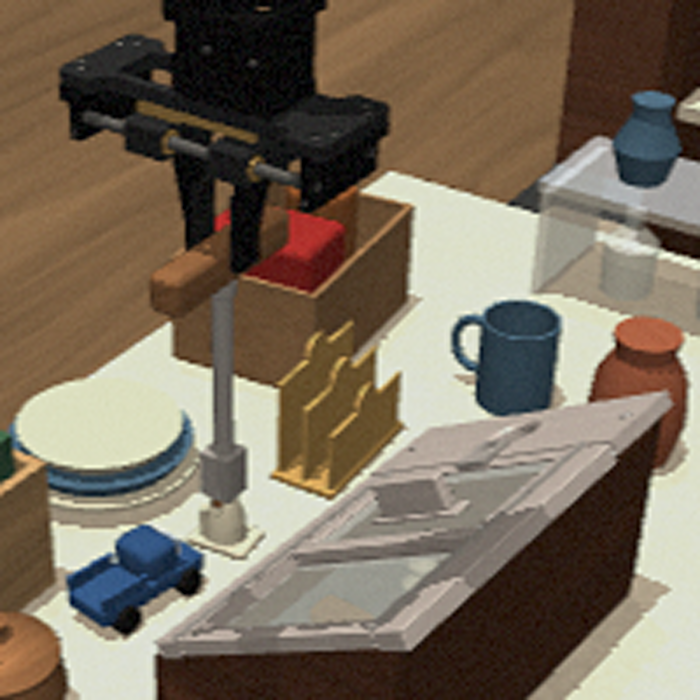

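Request:
arm_command(
  targets=[
    [255, 3, -45, 10, 0, 0, 0],
    [255, 6, -90, 18, 0, 0.02, 0],
    [255, 9, -135, 26, 0, 0.05, 0],
    [255, 12, -180, 33, 0, 0.1, 0],
    [255, 18, -225, 40, 0.01, 0.2, 0],
    [255, 32, -270, 48, 0.03, 0.3, 0.01],
    [255, 50, -310, 53, 0.04, 0.4, 0.01],
    [255, 68, -340, 57, 0.05, 0.47, 0.01],
    [255, 84, -362, 57, 0.063, 0.527, 0.013],
    [255, 84, -362, 57, 0.063, 0.527, 0.013],
  ],
)

```text
time: 12.7
ee_pos: [0.5877, -0.1188, 0.3749]
eef_rot: [0.007, 0.811, -0.033, 0.584]
ft_force: [-0.6, -4.8, -2.8]
width: 0.0239
```

```bash
python3 - <<'E'
from h import *
s=read_state();print(s["width"],s["ft_force"],s["joint_positions"])
S0=MOUTH+.176*lz;print(S0)
rows((S0+.05*lz,TILT),(S0,TILT))
p=s["ee_pos"];M=R.from_quat(s["eef_rot"]).as_matrix()
a=snap("side","side10");b=snap("top","top10")
tp=p+M[:,0]*.156
for n,im,x0,y0,w,h,k in(("side",a,270,60,130,170,4.5),("top",b,260,170,120,110,6)):
    c=cv2.resize(im[y0:y0+h,x0:x0+w],None,fx=k,fy=k,interpolation=cv2.INTER_CUBIC)
    for q in(tp,p,MOUTH):
        u=proj(n,q);cv2.drawMarker(c,(int((u[0]+.5-x0)*k),int((u[1]+.5-y0)*k)),(0,0,255),0,15,1)
    cv2.imwrite(f"pics/i_{n}.png",c)
E
```

```text
0.023851856117262468 [-0.6042 -4.822  -2.843 ] [-0.0253  0.5427  0.2188  0.8668 -0.0312  2.0569  0.1138]
[ 0.5765 -0.1481  0.3009]
mm [ 25.6 -28.8  24.6] rv [-0.005  0.202  0.048] steps 1.4
mm [ 74.5 -26.4  14.5] rv [-0.005  0.202  0.048] steps 1.6
```

View pics/i_side.png

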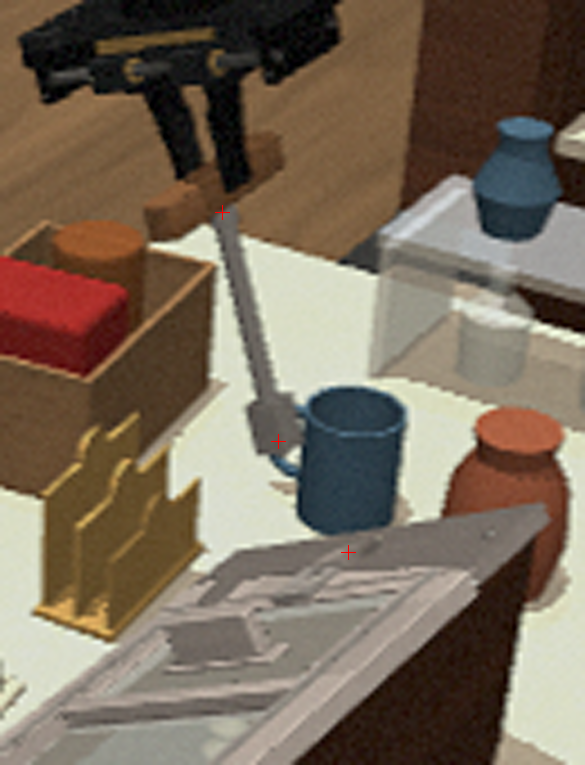

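View pics/i_top.png

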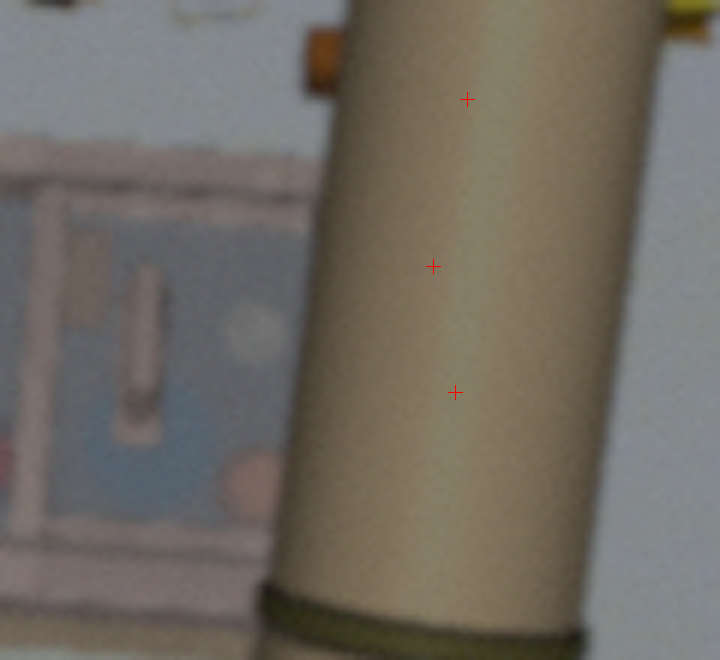

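```bash
cat > fk.py <<'E'
import numpy as np, itertools
from scipy.optimize import least_squares
from scipy.spatial.transform import Rotation as R
D=[([1.23341839,0.33289444,-0.06470404,1.46093583,0.02160523,1.34987851,-0.08852441],[.19337,-.5939,.20074]),
([-0.0558,0.5408,-0.023,1.0215,-0.0689,2.0565,-0.1594],[.5494,.0179,.3165]),
([-0.1794,0.5891,-0.0822,1.2715,-0.1171,1.7849,-0.3177],[.5214,.133,.1688]),
([-0.494,0.1974,-0.2631,1.4032,0.0596,1.5621,-0.7133],[.4596,.3343,.3127]),
([-0.5509,0.2402,-0.2906,1.4141,0.0678,1.5003,-0.8025],[.4457,.384,.2834]),
([-0.3261,0.2376,-0.1618,1.1112,0.0373,1.7904,-0.4761],[.5444,.2118,.4296]),
([0.9591,0.1474,-0.3431,1.2412,0.0507,1.7613,0.379],[.3951,-.3691,.4207]),
([-0.0253,0.5427,0.2188,0.8668,-0.0312,2.0569,0.1138],[.5877,-.1188,.3749])]
def fk(j,P,sg):
    h,a,b,c,e,f,g=P
    X=R.identity();p=np.array([0,0,h])
    X=R.from_euler('z',sg[0]*j[0])*R.from_euler('y',j[1]);X=X*R.from_euler('z',sg[1]*j[2])
    p=p+X.apply([e,0,a]);X=X*R.from_euler('y',j[3]);p=p+X.apply([f,0,0])
    X=X*R.from_euler('z',sg[2]*j[4]);p=p+X.apply([0,0,b]);X=X*R.from_euler('y',j[5]);p=p+X.apply([g,0,c])
    X=X*R.from_euler('z',sg[3]*j[6])
    return p,X
if __name__=="__main__":
    for sg in itertools.product((1,-1),(1,-1),(1,-1),(1,)):
        f=lambda P:np.concatenate([fk(j,P,sg)[0]-x for j,x in D])
        s=least_squares(f,[.3,.4,.35,.3,0,0,0]);print(sg,np.sqrt(np.mean(s.fun**2)),s.x.round(4))
E
python3 fk.py; python3 -c "
from h import *;s=read_state();print(s['ee_pos'],R.from_quat(s['eef_rot']).as_matrix())"
```

```text
(1, 1, 1, 1) 0.2558987120883699 [-0.3705  0.9133  0.3436 -0.6734 -0.1875  0.9463  0.3692]
(1, 1, -1, 1) 0.25012374882006794 [-0.2314  0.1226  0.393  -1.25   -0.4271  0.9291  0.01  ]
(1, -1, 1, 1) 0.2610912276011538 [ 0.2579  0.4245  0.3646 -0.6832  0.2191  1.0258  0.565 ]
(1, -1, -1, 1) 0.2574732628505039 [ 0.1908 -0.0979  0.4225 -1.1025 -0.1515  0.9389  0.1564]
(-1, 1, 1, 1) 0.08262636893674379 [-0.2761  1.2825  0.5084  0.8982 -0.3768 -0.1607 -0.1075]
(-1, 1, -1, 1) 0.09684469546935436 [-0.1763  0.058   0.5019 -0.1732 -0.0484 -0.2664 -0.0484]
(-1, -1, 1, 1) 0.034082680418349255 [ 0.2161  0.1738  0.4865  0.0958  0.044  -0.046  -0.0085]
(-1, -1, -1, 1) 0.025527311154417833 [ 0.2067  0.5403  0.4772  0.4096  0.0403 -0.0066  0.0541]
[ 0.5891 -0.1112  0.3748] [[-0.3151  0.0332  0.9485]
 [-0.0201  0.9989 -0.0416]
 [-0.9488 -0.0322 -0.3141]]
```

```bash
python3 - <<'E'
from h import *
s=read_state();M=R.from_quat(s["eef_rot"]).as_matrix();print(s["joint_positions"],s["joint_vel"],s["time"])
S0=MOUTH+.176*lz
rows((S0+.01*lz,M),(S0+.01*lz,TILT))
E
```

```text
[-0.0119  0.5403  0.1802  0.8657 -0.0259  2.0569  0.1108] [-0.0315 -0.0023  0.0188  0.0112 -0.1028 -0.      0.0361] 12.8
mm [ 65.  -35.3  14.9] rv [0. 0. 0.] steps 1.5
mm [ 65.  -35.3  14.9] rv [0.015 0.204 0.042] steps 1.5
```

Request:
arm_command(
  targets=[
    [255, 20, -10, 5, 0, 0, 0],
    [255, 40, -20, 10, 0, 0.0, 0],
    [255, 60, -30, 15, 0, 0.0, 0],
    [255, 65, -35, 15, 0.0, 0.07, 0.02],
    [255, 65, -35, 15, 0.015, 0.14, 0.04],
    [255, 65, -35, 15, 0.015, 0.204, 0.042],
    [255, 65, -35, 15, 0.015, 0.204, 0.042],
  ],
)

```text
time: 13.5
ee_pos: [0.5704, -0.1431, 0.2935]
eef_rot: [0.023, 0.856, -0.017, 0.516]
ft_force: [0.6, -0.1, -2.9]
width: 0.0232
```

```bash
python3 - <<'E'
from h import *
s=read_state();print(s["width"],s["ft_force"],s["joint_positions"],s["joint_vel"])
S0=MOUTH+.176*lz;print(S0)
rows((S0+.01*lz,TILT),(S0,TILT))
E
```

```text
0.023210704566949878 [ 0.5621 -0.0549 -2.9173] [-0.1188  0.6776  0.517   0.9427 -0.1865  2.0575  0.267 ] [-0.4683 -0.0004  0.9175 -0.0544 -0.4178  0.0098  0.279 ]
[ 0.5765 -0.1481  0.3009]
mm [-19.5  -4.7   2.6] rv [0.004 0.038 0.008] steps 0.4
mm [-9.5 -4.6  2.2] rv [0.004 0.038 0.008] steps 0.3
```

Request:
arm_command(
  targets=[
    [255, -9, -5, 2, 0.004, 0.038, 0.008],
    [255, -9, -5, 2, 0.004, 0.038, 0.008],
    [255, -9, -5, 2, 0.004, 0.038, 0.008],
    [255, -9, -5, 2, 0.004, 0.038, 0.008],
  ],
)

```text
time: 13.9
ee_pos: [0.5672, -0.1481, 0.2906]
eef_rot: [0.026, 0.859, -0.018, 0.512]
ft_force: [-0.1, -0.2, -2.5]
width: 0.0231
```

```bash
cat >> h.py <<'E'
def look(tag,L=.156):
    s=read_state();print("w",s["width"],"f",s["ft_force"],"j",s["joint_positions"],"v",np.abs(s["joint_vel"]).max(),"t",s["time"])
    p=s["ee_pos"];M=R.from_quat(s["eef_rot"]).as_matrix();tp=p+M[:,0]*L
    print("tip rel mouth lx,cy,lz mm",np.array([lx,cy,lz])@(tp-MOUTH)*1000,"ang err",R.from_matrix(M.T@TILT).as_rotvec())
    a=snap("side",tag);x0,y0,w,h,k=300,110,100,110,7
    crop(a,x0,y0,x0+w,y0+h,k,tag+"r")
    c=cv2.imread(f"pics/{tag}r.png")
    for q in(tp,MOUTH,p):
        u=proj("side",q);cv2.drawMarker(c,(int((u[0]+.5-x0)*k),int((u[1]+.5-y0)*k)),(0,0,255),0,15,1)
    cv2.imwrite(f"pics/{tag}z.png",c)
E
python3 - <<'E'
from h import *
look("L1");rows((MOUTH+.176*lz,TILT))
E
```

```text
w 0.02313554959557676 f [-0.0886 -0.1961 -2.5381] j [-0.0444  0.6627  0.3793  0.9407 -0.1197  2.058   0.2233] v 0.006852728252485866 t 13.9
tip rel mouth lx,cy,lz mm [-1.4444  1.4335  6.4661] ang err [-0.0004  0.0278  0.0051]
mm [-13.6   0.7   3.3] rv [-0.001  0.028  0.005] steps 0.3
```

View pics/L1z.png

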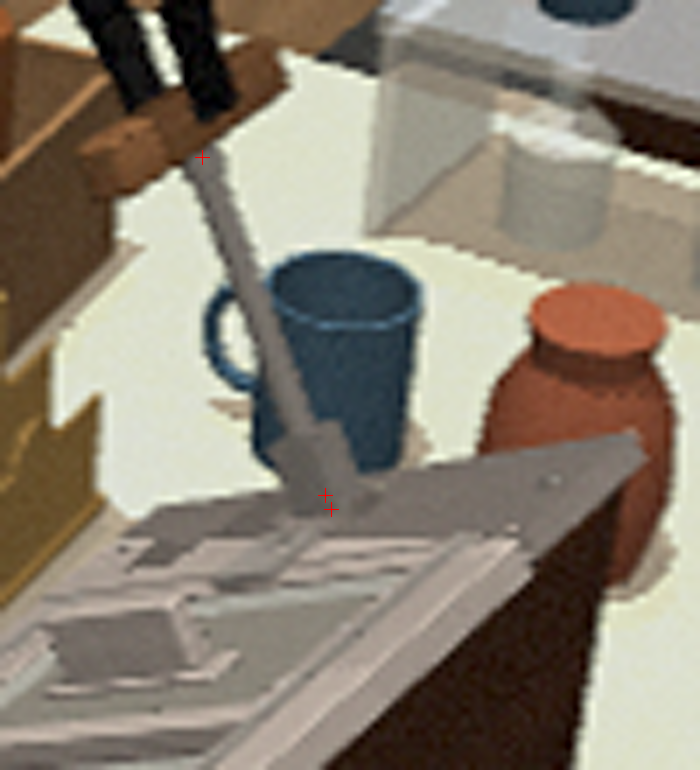

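```bash
python3 - <<'E'
from h import *
a=cv2.imread("pics/side5.png");b=cv2.imread("pics/L1.png")
x0,y0,x1,y1=325,160,375,200
A=[cv2.resize(i[y0:y1,x0:x1],None,fx=14,fy=14,interpolation=cv2.INTER_CUBIC) for i in(a,b)]
for c in A:
  for P in (MOUTH,):
    for r in(.021,.024):
      pts=np.array([(proj("side",P+r*(np.cos(t)*lx+np.sin(t)*cy))+.5-[x0,y0])*14 for t in np.linspace(0,6.28,40)]).astype(int)
      cv2.polylines(c,[pts],True,(0,0,255),1)
cv2.imwrite("pics/mz.png",cv2.resize(np.vstack(A),None,fx=.6,fy=.53))
cv2.imwrite("pics/mz0.png",A[0]);cv2.imwrite("pics/mz1.png",A[1])
E
```

```text
(no output)
```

View pics/mz0.png

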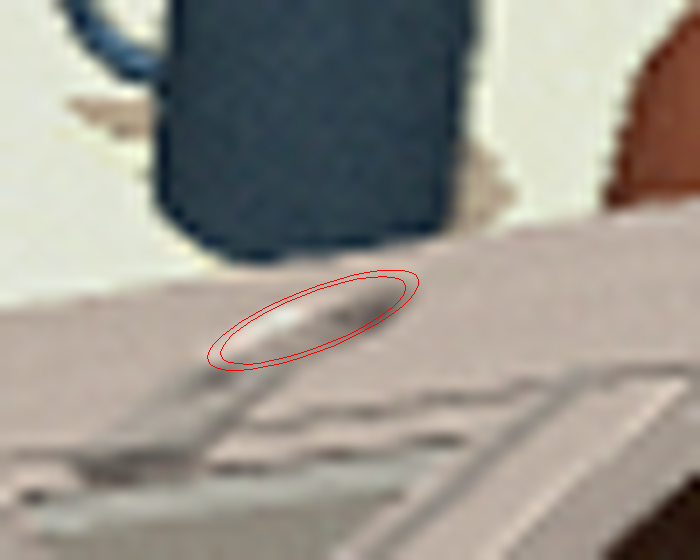

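View pics/mz1.png

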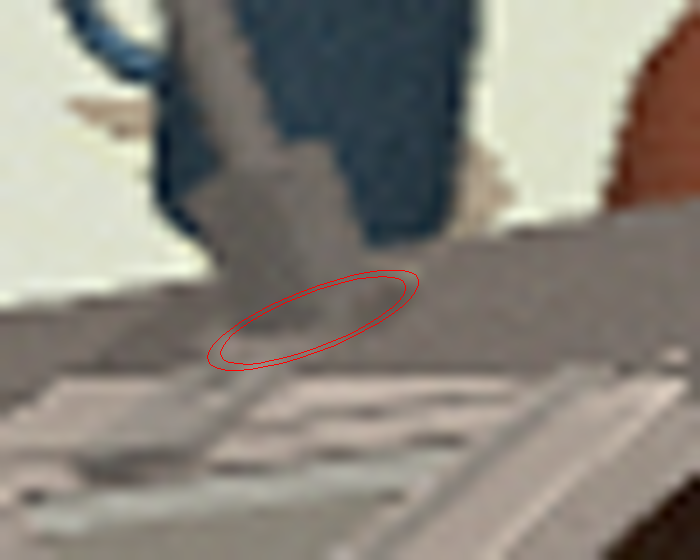

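```bash
python3 - <<'E'
from h import *
b=cv2.imread("pics/L1.png")
x0,y0,x1,y1=330,160,365,195
c=b[y0:y1,x0:x1].astype(float);c=np.clip((c-60)*2.6,0,255).astype(np.uint8)
c=cv2.resize(c,None,fx=20,fy=20,interpolation=cv2.INTER_CUBIC)
s=read_state();p=s["ee_pos"];M=R.from_quat(s["eef_rot"]).as_matrix()
tp=p+M[:,0]*.156
for d in((1,1),(1,-1),(-1,-1),(-1,1)):
    q=tp+M[:,1]*d[0]*.0115+M[:,2]*d[1]*.0115
    for z in(0,.03):
        u=(proj("side",q-M[:,0]*z)+.5-[x0,y0])*20;cv2.drawMarker(c,tuple(int(v) for v in u),(0,0,255),0,12,1)
pts=np.array([(proj("side",MOUTH+.021*(np.cos(t)*lx+np.sin(t)*cy))+.5-[x0,y0])*20 for t in np.linspace(0,6.28,40)]).astype(int)
cv2.polylines(c,[pts],True,(0,255,0),1)
cv2.imwrite("pics/mz2.png",c)
E
```

View pics/mz2.png

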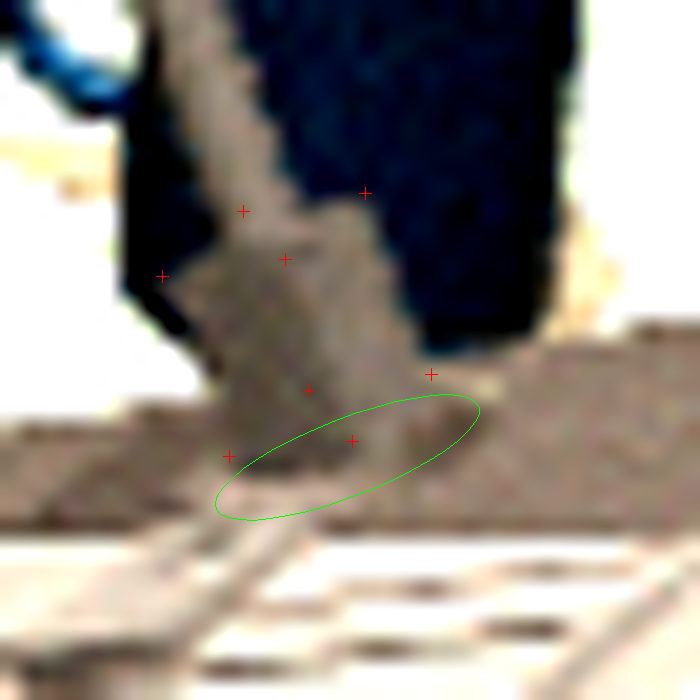

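```bash
python3 - <<'E'
from h import *
for d in(0,10,20,40,60):rows((MOUTH+(.156-d/1000)*lz,TILT))
E
```

```text
mm [6.4 0.8 2.7] rv [-0.001  0.028  0.005] steps 0.2
mm [16.4  0.8  2.5] rv [-0.001  0.028  0.005] steps 0.3
mm [26.4  0.9  2.2] rv [-0.001  0.028  0.005] steps 0.5
mm [46.4  1.   1.6] rv [-0.001  0.028  0.005] steps 0.9
mm [66.4  1.1  1.1] rv [-0.001  0.028  0.005] steps 1.3
```

Request:
arm_command(
  targets=[
    [255, 3, 1.4, -1.4, 0, 0, 0],
    [255, 6, 1.4, -1.4, 0, 0, 0],
    [255, 12, 1.4, -1.4, 0, 0, 0],
    [255, 18, 1.4, -1.4, 0, 0, 0],
    [255, 18, 1.4, -1.4, 0, 0, 0],
  ],
)

```text
time: 14.45
ee_pos: [0.5566, -0.1465, 0.2743]
eef_rot: [0.026, 0.859, -0.019, 0.511]
ft_force: [-0.8, -0.2, -2.4]
width: 0.0234
```

```bash
python3 - <<'E'
from h import *
look("L2")
for d in(10,20,40,60,75):rows((MOUTH+(.156-d/1000)*lz,TILT))
E
```

```text
w 0.023435907712787512 f [-0.8011 -0.2105 -2.393 ] j [-0.0562  0.6366  0.3761  1.015  -0.1106  2.0121  0.2191] v 0.03200010012711977 t 14.45
tip rel mouth lx,cy,lz mm [  0.0091   0.5751 -13.0087] ang err [-0.0016  0.0254  0.0056]
mm [-2.4 -0.4  4. ] rv [-0.001  0.026  0.006] steps 0.2
mm [ 7.6 -0.3  3.8] rv [-0.001  0.026  0.006] steps 0.2
mm [27.6 -0.2  3.3] rv [-0.001  0.026  0.006] steps 0.6
mm [47.6 -0.1  2.7] rv [-0.001  0.026  0.006] steps 1.0
mm [62.6  0.   2.4] rv [-0.001  0.026  0.006] steps 1.3
```

View pics/L2z.png

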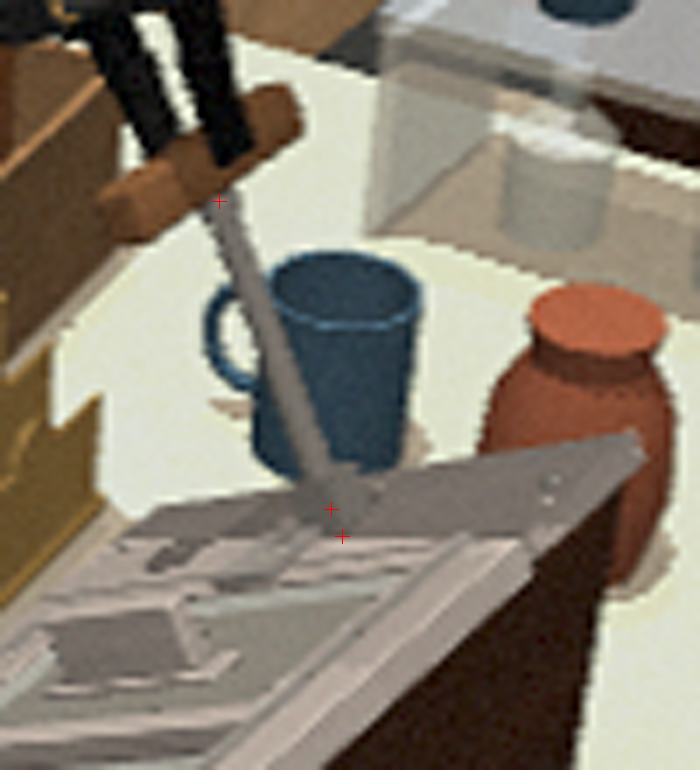

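Request:
arm_command(
  targets=[
    [255, 5, -0.3, 2, 0, 0.013, 0.003],
    [255, 12, -0.3, 3.6, -0.001, 0.026, 0.006],
    [255, 22, -0.3, 3.4, -0.001, 0.026, 0.006],
    [255, 34, -0.2, 3, -0.001, 0.026, 0.006],
    [255, 46, -0.1, 2.7, -0.001, 0.026, 0.006],
    [255, 56, 0, 2.5, -0.001, 0.026, 0.006],
    [255, 56, 0, 2.5, -0.001, 0.026, 0.006],
  ],
)

```text
time: 15.2
ee_pos: [0.5319, -0.1452, 0.2232]
eef_rot: [0.028, 0.866, -0.016, 0.499]
ft_force: [-0.5, 0.3, -2.4]
width: 0.0237
```

```bash
python3 - <<'E'
from h import *
look("L3")
for d in(80,84,90,100,115):rows((MOUTH+(.156-d/1000)*lz,TILT))
b=snap("top","top11");crop(b,260,170,380,280,6,"t11")
E
```

```text
w 0.023671610377623203 f [-0.4947  0.3483 -2.3517] j [-0.0686  0.6144  0.3689  1.1651 -0.102   1.913   0.2188] v 0.04546339419148506 t 15.2
tip rel mouth lx,cy,lz mm [  0.2539  -0.0857 -69.7243] ang err [-0.0006 -0.0024 -0.0006]
mm [11.3  0.  -0.2] rv [-0.001 -0.001 -0.   ] steps 0.2
mm [15.3  0.  -0.2] rv [-0.001 -0.001 -0.   ] steps 0.3
mm [21.3  0.  -0.1] rv [-0.001 -0.001 -0.   ] steps 0.4
mm [31.3  0.  -0.1] rv [-0.001 -0.001 -0.   ] steps 0.6
mm [46.3 -0.  -0.1] rv [-0.001 -0.001 -0.   ] steps 0.9
```

View pics/L3z.png

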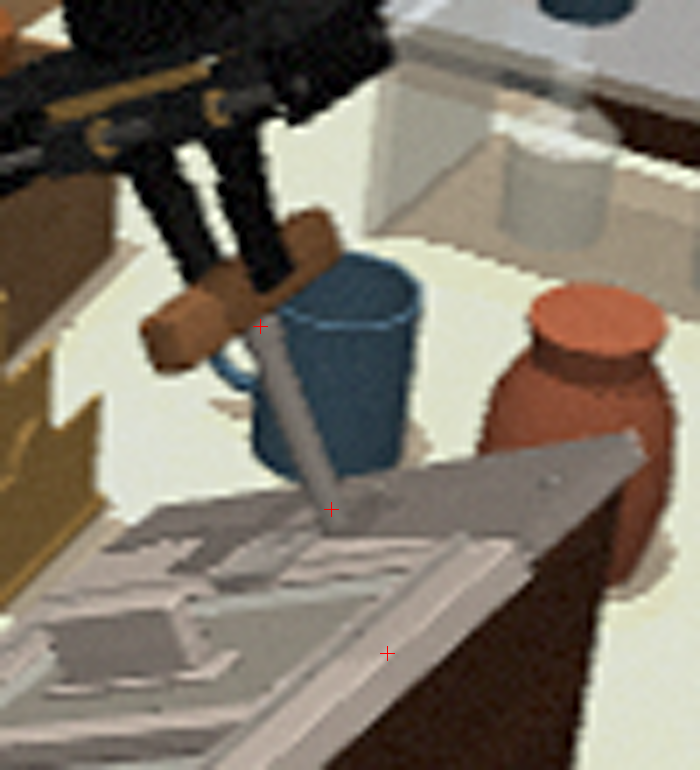

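View pics/t11.png

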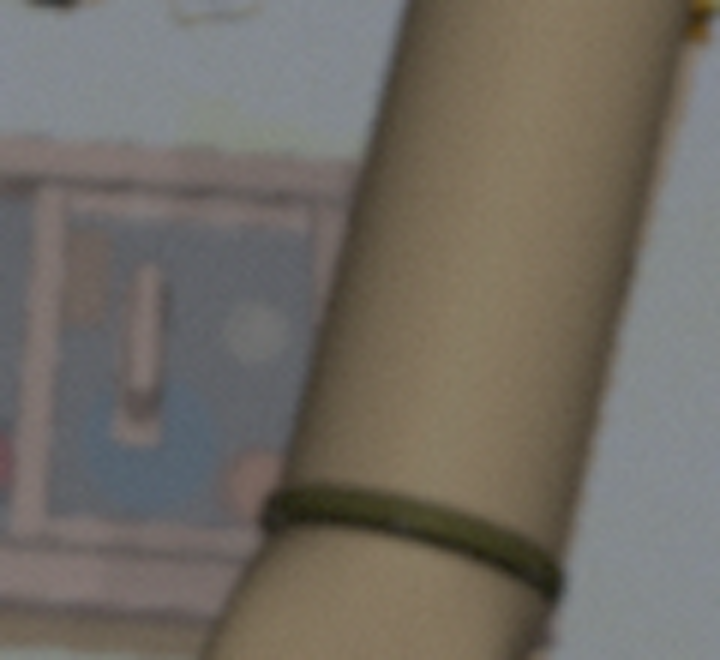

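Request:
arm_command(
  targets=[
    [255, 4, 0, 0, 0.05, 0, 0],
    [255, 8, 0, 0, 0.1, 0, 0],
    [255, 12, 0, 0, 0.1, 0, 0],
    [255, 16, 0, 0, 0.1, 0, 0],
    [255, 16, 0, 0, 0.1, 0, 0],
  ],
)

```text
time: 15.8
ee_pos: [0.5246, -0.1448, 0.2105]
eef_rot: [0.053, 0.864, -0.059, 0.498]
ft_force: [-0.9, 0.8, -2.6]
width: 0.0232
```

Request:
arm_command(
  targets=[
    [255, 3, 0, 0, 0, 0, 0],
    [255, 6, 0, 0, 0, 0, 0],
    [255, 6, 0, 0, 0, 0, 0],
  ],
)

```text
time: 16.1
ee_pos: [0.5221, -0.1446, 0.2058]
eef_rot: [0.053, 0.863, -0.059, 0.499]
ft_force: [1.1, -0.3, -2.2]
width: 0.0233
```

Request:
arm_command(
  targets=[
    [255, 3, 0, 0, 0, 0, 0],
    [255, 6, 0, 0, 0, 0, 0],
    [255, 6, 0, 0, 0, 0, 0],
  ],
)

```text
time: 16.4
ee_pos: [0.5186, -0.1443, 0.1998]
eef_rot: [0.053, 0.864, -0.059, 0.498]
ft_force: [1.2, 0.0, -4.1]
width: 0.0234
```

```bash
python3 - <<'E'
from h import *
look("L4")
print(read_state()["torque"])
E
```

```text
w 0.023353798876046272 f [ 1.1547  0.0271 -4.1206] j [-0.0906  0.595   0.3877  1.247  -0.105   1.8512  0.1243] v 0.009013869559307093 t 16.4
tip rel mouth lx,cy,lz mm [ -0.3368  -0.0909 -96.611 ] ang err [-0.1003  0.0002 -0.0002]
[-0.005  -1.6864 -0.0425]
```

Request:
arm_command(
  targets=[
    [255, 3, 0, 0, 0, 0, 0],
    [255, 6, 0, 0, 0, 0, 0],
    [255, 9, 0, 0, 0, 0, 0],
    [255, 9, 0, 0, 0, 0, 0],
  ],
)

```text
time: 16.85
ee_pos: [0.5141, -0.1441, 0.1922]
eef_rot: [0.053, 0.864, -0.06, 0.498]
ft_force: [1.5, 1.0, -5.0]
width: 0.0233
```

Request:
arm_command(
  targets=[
    [255, 3, 0, 0, 0, 0, 0],
    [255, 6, 0, 0, 0, 0, 0],
    [255, 6, 0, 0, 0, 0, 0],
  ],
)

```text
time: 17.15
ee_pos: [0.5111, -0.1439, 0.187]
eef_rot: [0.053, 0.864, -0.06, 0.498]
ft_force: [0.9, -0.0, -5.7]
width: 0.0235
```

```bash
python3 - <<'E'
from h import *
look("L5")
print(read_state()["torque"])
E
```

```text
w 0.023521299321946854 f [ 0.8922 -0.0448 -5.705 ] j [-0.0946  0.5854  0.3861  1.2883 -0.1022  1.8193  0.1232] v 0.00703941295384996 t 17.15
tip rel mouth lx,cy,lz mm [  -0.2261    0.0276 -111.4432] ang err [-0.1006  0.0003 -0.0002]
[ 0.0581 -1.8757 -0.1414]
```

View pics/L5z.png

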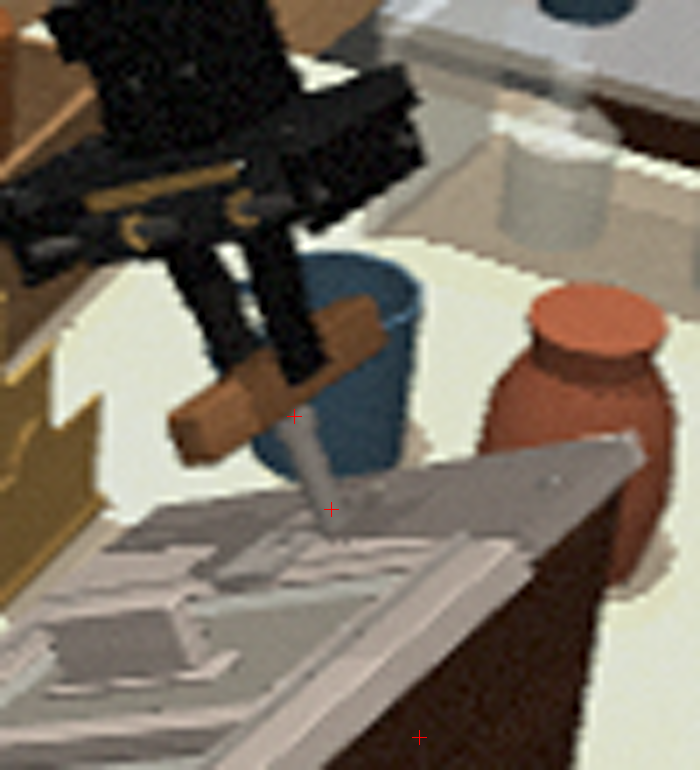

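Request:
arm_command(
  targets=[
    [255, 2, 0, 0, 0, 0, 0],
    [255, 3, 0, 0, 0, 0, 0],
    [255, 3, 0, 0, 0, 0, 0],
  ],
)

```text
time: 17.5
ee_pos: [0.5108, -0.144, 0.1861]
eef_rot: [0.053, 0.863, -0.06, 0.499]
ft_force: [5.6, 0.2, 6.1]
width: 0.0232
```

Request:
arm_command(
  targets=[
    [255, 0, 0, 0, 0.08, 0, 0],
    [255, 0, 0, 0, 0.16, 0, 0],
    [255, 0, 0, 0, 0.24, 0, 0],
    [255, 0, 0, 0, 0.32, 0, 0],
    [255, 0, 0, 0, 0.32, 0, 0],
  ],
)

```text
time: 18.0
ee_pos: [0.5108, -0.1438, 0.1861]
eef_rot: [0.132, 0.842, -0.197, 0.484]
ft_force: [5.8, 0.4, 6.2]
width: 0.0232
```

```bash
python3 - <<'E'
from h import *
look("L6")
s=read_state();print(s["torque"],"about axis",s["torque"]@lz)
E
```

```text
w 0.02322255855736079 f [5.7912 0.3965 6.1721] j [-0.1392  0.5926  0.4553  1.2963 -0.1297  1.8143 -0.1743] v 0.06644876328015656 t 18.0
tip rel mouth lx,cy,lz mm [  -0.9609    0.0788 -112.3695] ang err [-0.423   0.0036 -0.0003]
[ 0.1473 -1.3676 -0.1672] about axis -0.027174102838896368
```

View pics/L6z.png

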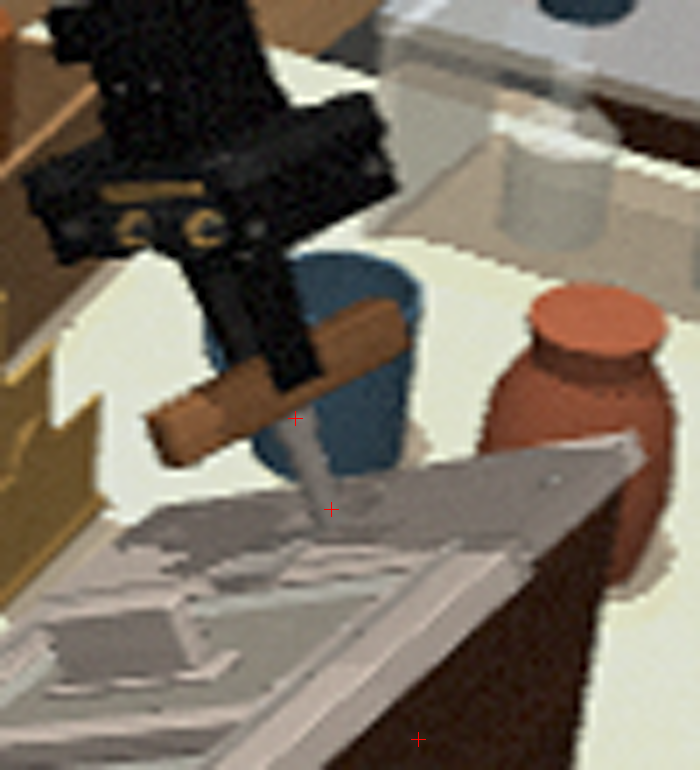

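Request:
arm_command(
  targets=[
    [255, -0.7, 0, 0, 0.1, 0, 0],
    [255, -0.7, 0, 0, 0.2, 0, 0],
    [255, -0.7, 0, 0, 0.3, 0, 0],
    [255, -0.7, 0, 0, 0.4, 0, 0],
    [255, -0.7, 0, 0, 0.5, 0, 0],
    [255, -0.7, 0, 0, 0.6, 0, 0],
    [255, -0.7, 0, 0, 0.68, 0, 0],
    [255, -0.7, 0, 0, 0.74, 0, 0],
    [255, -0.7, 0, 0, 0.74, 0, 0],
  ],
)

```text
time: 18.95
ee_pos: [0.5107, -0.1437, 0.1862]
eef_rot: [0.298, 0.714, -0.488, 0.403]
ft_force: [4.6, 1.7, 4.8]
width: 0.0236
```

```bash
python3 - <<'E'
from h import *
look("L7")
s=read_state();print(s["torque"],"about axis",s["torque"]@lz)
E
```

```text
w 0.023584654388053117 f [4.6486 1.7286 4.8379] j [-0.2386  0.6267  0.62    1.302  -0.2     1.8205 -0.848 ] v 0.06586833083404607 t 18.95
tip rel mouth lx,cy,lz mm [  -0.5203   -0.1076 -112.3362] ang err [-1.161   0.0019 -0.0009]
[ 0.3069 -1.0859 -0.2478] about axis -0.02647538162239534
```

View pics/L7z.png

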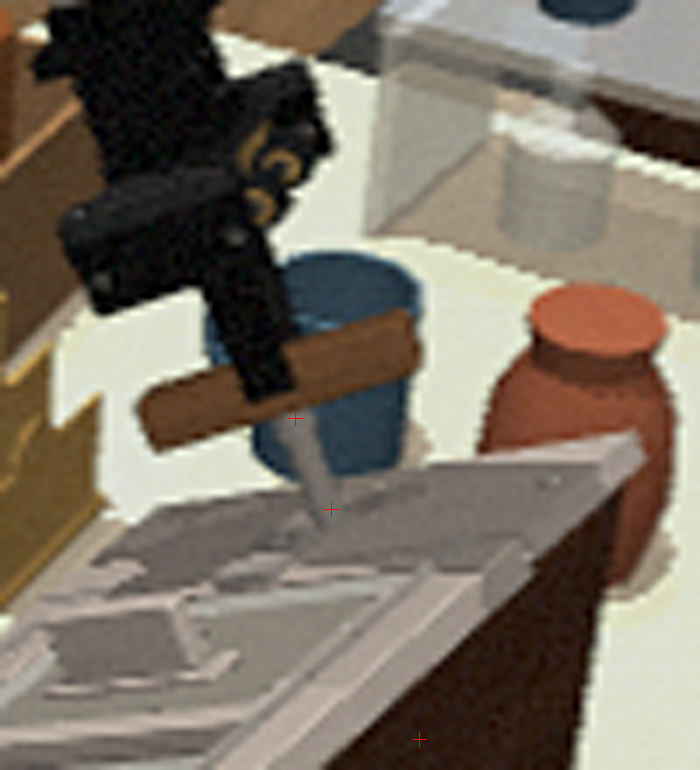

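Request:
arm_command(
  targets=[
    [255, 0, 0, 0, 0.06, 0, 0],
    [255, 0, 0, 0, 0.12, 0, 0],
    [255, 0, 0, 0, 0.16, 0, 0],
    [255, 0, 0, 0, 0.16, 0, 0],
  ],
)

```text
time: 19.4
ee_pos: [0.5107, -0.1437, 0.1862]
eef_rot: [0.329, 0.674, -0.543, 0.378]
ft_force: [5.5, 0.8, 6.1]
width: 0.0233
```

```bash
python3 - <<'E'
from h import *
look("L8")
s=read_state();print(s["torque"],"about axis",s["torque"]@lz,"j7 torque",s["joint_torque"][6])
E
```

```text
w 0.023297769616374888 f [5.5308 0.7612 6.0753] j [-0.2596  0.636   0.6566  1.3033 -0.2166  1.8221 -0.9911] v 0.03334717157288322 t 19.4
tip rel mouth lx,cy,lz mm [  -0.5646   -0.1304 -112.336 ] ang err [-1.3193  0.0018 -0.0014]
[ 0.4261 -1.0131 -0.2126] about axis 0.06122172923919598 j7 torque -0.24978406727313995
```

Request:
arm_command(
  targets=[
    [255, 0, 0, 0, 0.05, 0, 0],
    [255, 0, 0, 0, 0.1, 0, 0],
    [255, 0, 0, 0, 0.1, 0, 0],
  ],
)

```text
time: 19.75
ee_pos: [0.5107, -0.1436, 0.1862]
eef_rot: [0.347, 0.646, -0.576, 0.362]
ft_force: [5.5, 0.6, 6.0]
width: 0.0233
```

```bash
python3 - <<'E'
from h import *
look("L9")
s=read_state();print(s["torque"],"about axis",s["torque"]@lz,"j7 torque",s["joint_torque"][6])
crop(cv2.imread("pics/L9.png"),315,155,375,205,12,"L9zz")
E
```

```text
w 0.023278286605958876 f [5.453  0.5843 6.0281] j [-0.2731  0.6423  0.68    1.3042 -0.2275  1.8234 -1.0815] v 0.04043226128713478 t 19.75
tip rel mouth lx,cy,lz mm [  -0.5767   -0.2177 -112.3427] ang err [-1.4195  0.0016 -0.0015]
[ 0.4437 -1.0151 -0.2317] about axis 0.05342973618767472 j7 torque -0.29611472971737385
```

View pics/L9zz.png

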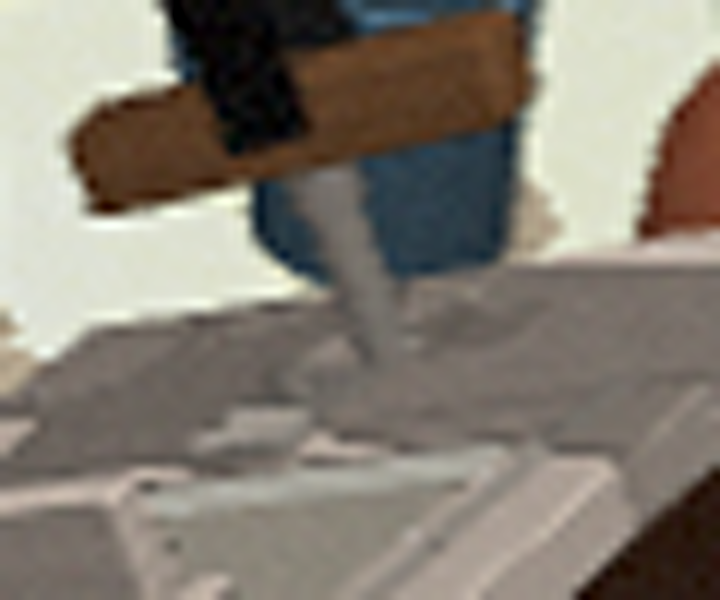

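Request:
arm_command(
  targets=[
    [255, 0, 0, 0, 0.05, 0, 0],
    [255, 0, 0, 0, 0.1, 0, 0],
    [255, 0, 0, 0, 0.1, 0, 0],
  ],
)

```text
time: 20.1
ee_pos: [0.5108, -0.1435, 0.1862]
eef_rot: [0.365, 0.616, -0.607, 0.344]
ft_force: [5.4, 0.8, 6.2]
width: 0.0234
```

```bash
python3 - <<'E'
from h import *
look("L10")
s=read_state();print(s["torque"],"about axis",s["torque"]@lz,"j7 torque",s["joint_torque"][6])
for n in("L6","L7","L8","L9","L10"):
    im=cv2.imread(f"pics/{n}.png");h=cv2.cvtColor(im,cv2.COLOR_BGR2HSV)
    m=cv2.inRange(h,(4,90,40),(16,255,170));m[:140]=0;m[185:]=0;m[:,:312]=0;m[:,364:]=0
    ys,xs=np.nonzero(m);v=cv2.fitLine(np.stack([xs,ys],1).astype(np.float32),cv2.DIST_HUBER,0,.01,.01).ravel();print(n,len(xs),v[1]/v[0])
for t in(.42,1.161,1.319,1.42,1.52):
    d=np.cos(t)*cy+np.sin(t)*lx;b=MOUTH+.066*lz;q=proj("side",b+.06*d)-proj("side",b-.06*d);print(t,q[1]/q[0])
E
```

```text
w 0.023350181675677102 f [5.3639 0.8438 6.1808] j [-0.2864  0.649   0.7036  1.305  -0.2384  1.8248 -1.1708] v 0.04134035549994476 t 20.1
tip rel mouth lx,cy,lz mm [  -0.665    -0.3009 -112.3327] ang err [-1.5187  0.0017 -0.0017]
[ 0.6322 -1.0518  0.3218] about axis 0.6280660594774657 j7 torque -0.8229032903909683
L6 325 -0.50125694
L7 328 -0.33087584
L8 314 -0.2857344
L9 303 -0.26014704
L10 291 -0.22286133
0.42 -0.5378044754221514
1.161 -0.32174118698317905
1.319 -0.27631619979324146
1.42 -0.24463119929974053
1.52 -0.2101013610974524
```

View pics/L10z.png

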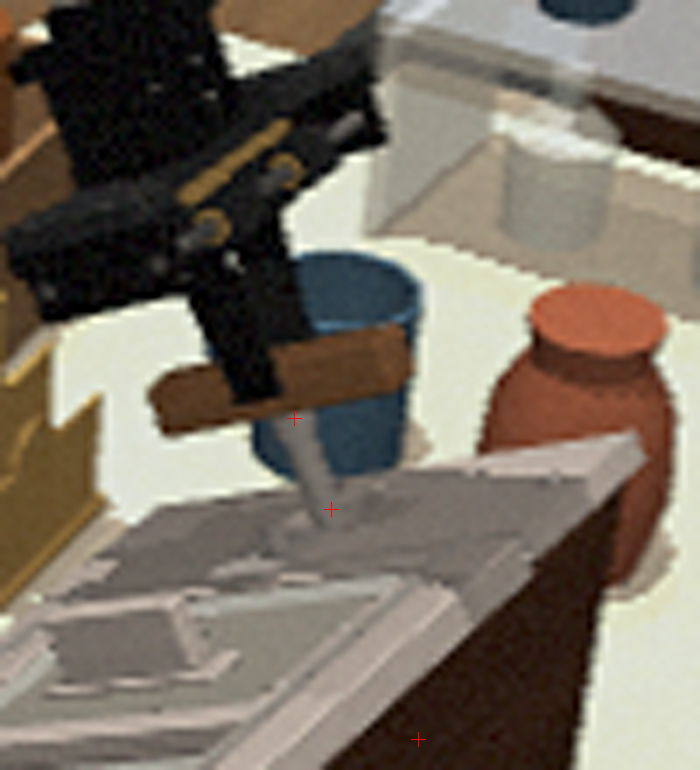

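Request:
arm_command(
  targets=[
    [255, -0.5, 0, 0, -0.06, 0, 0],
    [255, -1, 0, 0, -0.13, 0, 0],
    [255, -1, 0, 0, -0.2, 0, 0],
    [255, -2, 0, 0, -0.2, 0, 0],
    [255, -6, 0, 0, -0.2, 0, 0],
  ],
)

```text
time: 20.65
ee_pos: [0.5126, -0.1441, 0.1902]
eef_rot: [0.329, 0.674, -0.544, 0.377]
ft_force: [0.8, 0.0, -1.9]
width: 0.0233
```

```bash
python3 - <<'E'
from h import *
look("L11")
s=read_state();print(s["torque"],"about axis",s["torque"]@lz,"j7 torque",s["joint_torque"][6])
M=R.from_quat(s["eef_rot"]).as_matrix()
for d in(80,60,40,20,0,-20):rows((MOUTH+(.1595-d/1000)*lz,M))
E
```

```text
w 0.023286701307771378 f [ 0.7756  0.0341 -1.8655] j [-0.2556  0.6404  0.6563  1.2892 -0.2175  1.8348 -0.9928] v 0.12424067011615976 t 20.65
tip rel mouth lx,cy,lz mm [   0.2494    0.0572 -107.8975] ang err [-1.3218 -0.0012  0.0002]
[ 0.0226 -1.0172 -0.0276] about axis 0.020175858673559047 j7 torque 0.08842038922011852
mm [-30.5  -0.   -0.2] rv [0. 0. 0.] steps 0.6
mm [-50.5  -0.   -0.2] rv [0. 0. 0.] steps 1.0
mm [-70.5  -0.   -0.2] rv [0. 0. 0.] steps 1.4
mm [-90.5  -0.   -0.2] rv [0. 0. 0.] steps 1.8
mm [-110.5   -0.    -0.2] rv [0. 0. 0.] steps 2.2
mm [-130.5   -0.    -0.2] rv [0. 0. 0.] steps 2.6
```

Request:
arm_command(
  targets=[
    [255, -10, 0, 0, 0, 0, 0],
    [255, -20, 0, 0, 0, 0, 0],
    [255, -30, 0, 0, 0, 0, 0],
    [255, -38, 0, 0, 0, 0, 0],
    [255, -38, 0, 0, 0, 0, 0],
  ],
)

```text
time: 21.2
ee_pos: [0.533, -0.1456, 0.2245]
eef_rot: [0.329, 0.673, -0.544, 0.378]
ft_force: [-0.2, 0.1, -2.3]
width: 0.0233
```

```bash
python3 - <<'E'
from h import *
look("L12")
rows((MOUTH+(.1595-.060)*lz,TILT),(MOUTH+(.1595-.015)*lz,TILT))
crop(cv2.imread("pics/L12.png"),315,155,375,205,12,"L12zz")
E
```

```text
w 0.023264857804609247 f [-0.1891  0.1265 -2.3098] j [-0.2308  0.6653  0.6588  1.1754 -0.2279  1.9185 -0.9912] v 0.04294263970968731 t 21.2
tip rel mouth lx,cy,lz mm [ -0.787    0.3865 -68.0277] ang err [-1.3208  0.0023 -0.001 ]
mm [-12.3  -0.3  -0.4] rv [-1.321  0.001 -0.001] steps 8.8
mm [-57.3  -0.2  -0.3] rv [-1.321  0.001 -0.001] steps 8.8
```

View pics/L12zz.png

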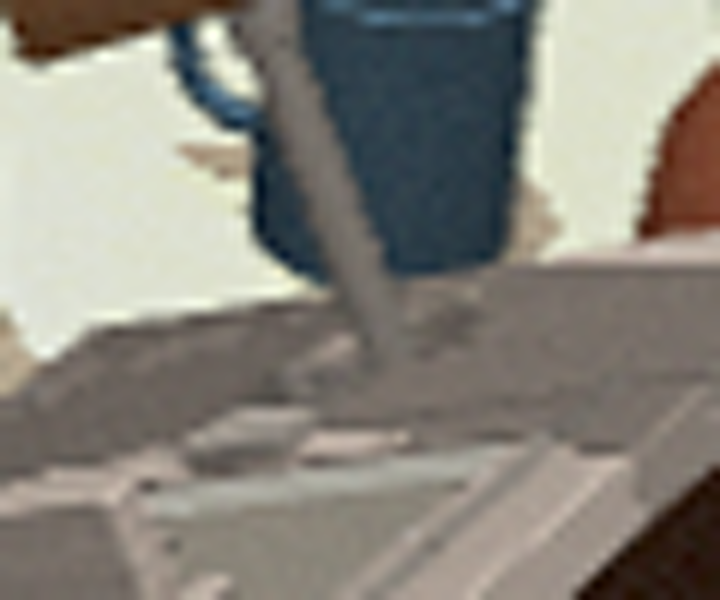

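Request:
arm_command(
  targets=[
    [255, -3, 0, -0.2, -0.13, 0, 0],
    [255, -6, 0, -0.2, -0.27, 0, 0],
    [255, -9, 0, -0.2, -0.41, 0, 0],
    [255, -12, 0, -0.2, -0.55, 0, 0],
    [255, -15, 0, -0.2, -0.69, 0, 0],
    [255, -18, 0, -0.2, -0.83, 0, 0],
    [255, -22, 0, -0.2, -0.97, 0, 0],
    [255, -26, 0, -0.2, -1.1, 0, 0],
    [255, -30, 0, -0.2, -1.22, 0, 0],
    [255, -34, 0, -0.2, -1.32, 0, 0],
  ],
)

```text
time: 22.25
ee_pos: [0.5488, -0.1463, 0.2528]
eef_rot: [0.027, 0.866, -0.014, 0.5]
ft_force: [0.3, 0.5, -2.6]
width: 0.0231
```

Request:
arm_command(
  targets=[
    [255, -10, 0, 0, 0, 0, 0],
    [255, -20, 0, 0, 0, 0, 0],
    [255, -30, 0, 0, 0, 0, 0],
    [255, -38, 0, 0, 0, 0, 0],
    [255, -46, 0, 0, 0, 0, 0],
    [255, -52, 0, 0, 0, 0, 0],
  ],
)

```text
time: 22.85
ee_pos: [0.5662, -0.147, 0.2859]
eef_rot: [0.026, 0.861, -0.018, 0.508]
ft_force: [-0.1, 0.2, -1.8]
width: 0.0233
```

```bash
python3 - <<'E'
from h import *
look("L13",.1595)
crop(cv2.imread("pics/L13.png"),315,155,375,205,12,"L13zz")
s=read_state();M=R.from_quat(s["eef_rot"]).as_matrix();p=s["ee_pos"]
rows((p+.04*lz,M),([.58,-.12,.42],DOWN),([.57,.15,.43],DOWN))
E
```

```text
w 0.02332195154444911 f [-0.1059  0.1909 -1.8076] j [-0.0422  0.6678  0.3724  0.9448 -0.1179  2.0578  0.2197] v 0.026366753965751447 t 22.85
tip rel mouth lx,cy,lz mm [-1.4778  0.1751 -1.6508] ang err [-0.0007  0.0182  0.0039]
mm [-40.   -0.2   0.8] rv [0. 0. 0.] steps 0.8
mm [-122.8   27.2  -54.3] rv [-0.063 -0.504 -0.012] steps 3.4
mm [-119.4  296.   -83.2] rv [-0.063 -0.504 -0.012] steps 6.6
```

View pics/L13zz.png

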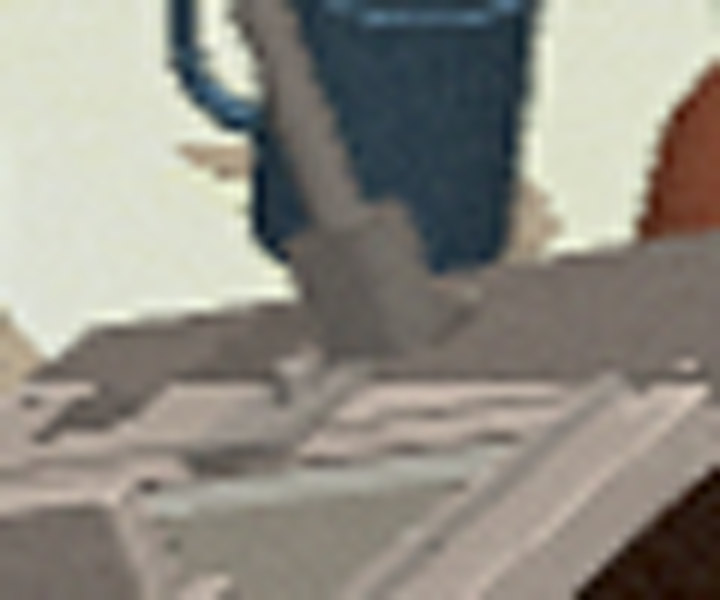

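Request:
arm_command(
  targets=[
    [255, -8, 0, 0, 0, -0.01, 0],
    [255, -20, 0, -1, 0, -0.03, 0],
    [255, -40, 2, -5, 0, -0.1, 0],
    [255, -65, 8, -15, -0.01, -0.2, 0],
    [255, -90, 15, -30, -0.03, -0.32, -0.01],
    [255, -110, 22, -45, -0.05, -0.42, -0.01],
    [255, -123, 35, -54, -0.063, -0.5, -0.012],
    [255, -123, 75, -60, -0.063, -0.504, -0.012],
    [255, -123, 120, -68, -0.063, -0.504, -0.012],
    [255, -123, 165, -73, -0.063, -0.504, -0.012],
  ],
)

```text
time: 23.9
ee_pos: [0.5717, 0.0195, 0.4303]
eef_rot: [0.001, 0.706, 0.0, 0.708]
ft_force: [1.1, 1.0, -2.0]
width: 0.0237
```

```bash
python3 - <<'E'
from h import *
s=read_state();print(s["ft_force"],s["joint_positions"])
G=np.array([.4452,.3862,.1813])
rows(([.56,.15,.43],SD),([.50,.30,.42],SD),(G+[0,0,.2],SD),(G+[0,0,.05],SD))
a=snap("side","L14");crop(a,200,40,400,260,3.5,"L14z");crop(a,315,155,375,205,10,"L14zz")
b=snap("top","T14");crop(b,290,200,360,270,9,"T14z")
E
```

```text
[ 1.1195  0.9678 -1.996 ] [-0.3262  0.2014  0.2705  1.162  -0.0558  1.7832 -0.0738]
mm [  0.4 130.5 -11.8] rv [-0.038  0.002 -0.001] steps 2.6
mm [ 10.5 280.4 -72. ] rv [-0.038  0.002 -0.001] steps 5.8
mm [  49.2  366.5 -126.9] rv [-0.038  0.002 -0.001] steps 7.8
mm [ 199.2  366.4 -127.2] rv [-0.038  0.002 -0.001] steps 8.7
```

View pics/L14z.png

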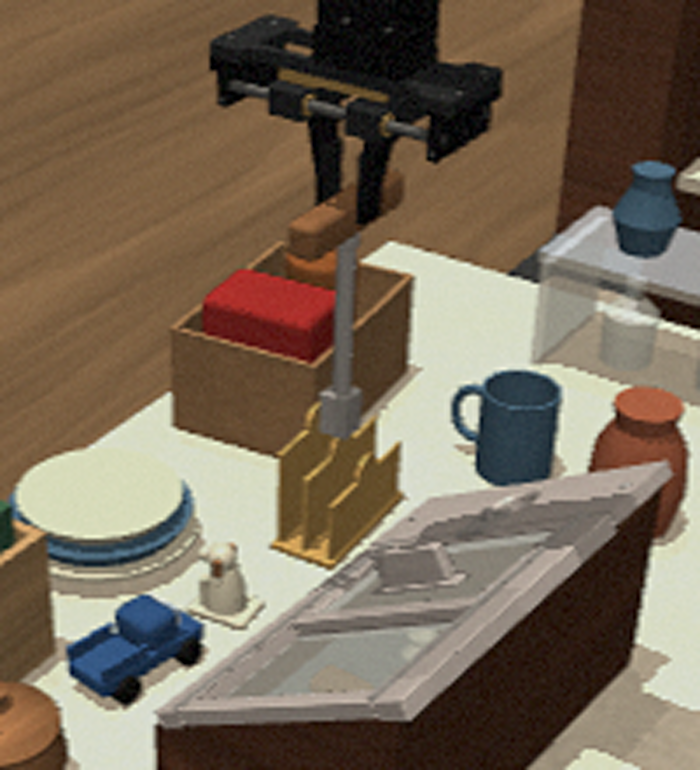

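View pics/L14zz.png

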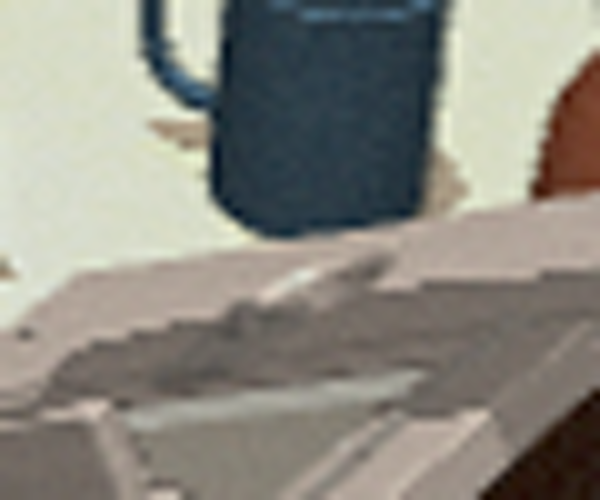

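View pics/T14z.png

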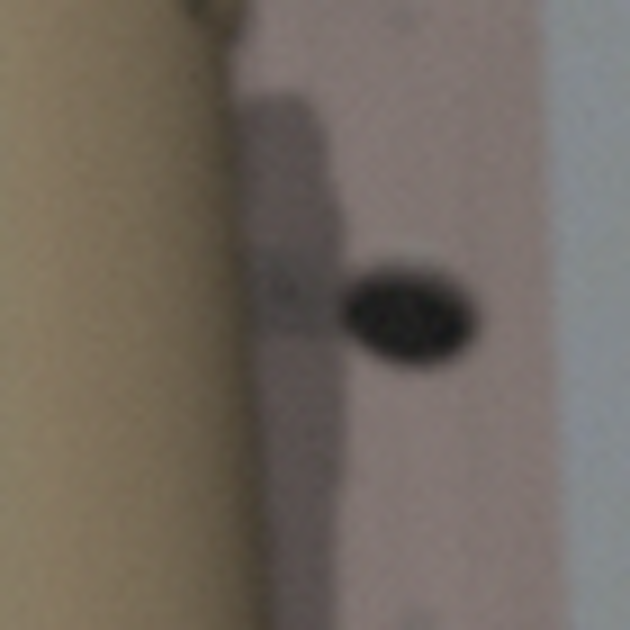

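```bash
python3 - <<'E'
from h import *
s=read_state();p=s["ee_pos"];M=R.from_quat(s["eef_rot"]).as_matrix();print(p,s["time"],M[:,0])
f=lambda q:(proj("side",q)+.5-[200,40])*3.5
for L in(0,.05,.12,.156,.16):print(L,f(p+M[:,0]*L))
# state of s9 check
E
```

```text
[0.572  0.0261 0.4294] 24.0 [ 0.0002  0.0041 -1.    ]
0 [340.3523 240.6569]
0.05 [337.8958 304.3061]
0.12 [334.6502 388.4022]
0.156 [333.0625 429.5382]
0.16 [332.8894 434.0247]
```

Request:
arm_command(
  targets=[
    [255, 0, 40, -2, -0.01, 0, 0],
    [255, 0, 85, -6, -0.02, 0, 0],
    [255, 0, 130, -12, -0.038, 0, 0],
    [255, 2, 175, -30, -0.038, 0, 0],
    [255, 4, 220, -48, -0.038, 0, 0],
    [255, 8, 265, -66, -0.038, 0, 0],
    [255, 15, 305, -88, -0.038, 0, 0],
    [255, 28, 338, -110, -0.038, 0, 0],
    [255, 45, 360, -124, -0.038, 0, 0],
    [255, 60, 366, -127, -0.038, 0, 0],
  ],
)

```text
time: 25.0
ee_pos: [0.4427, 0.3875, 0.3685]
eef_rot: [-0.015, 0.707, 0.016, 0.706]
ft_force: [-0.4, -0.3, -2.6]
width: 0.0236
```

Request:
arm_command(
  targets=[
    [255, 0, 0, 0, 0, 0, 0],
    [255, 0, 0, 0, 0, 0, 0],
  ],
)

```text
time: 25.2
ee_pos: [0.4461, 0.3835, 0.3696]
eef_rot: [-0.013, 0.707, 0.013, 0.707]
ft_force: [0.2, -0.3, -2.2]
width: 0.0233
```

```bash
python3 - <<'E'
from h import *
s=read_state();print(s["ft_force"],s["joint_positions"],s["ee_pos"])
G=np.array([.4452,.3862,.1813])
rows((G+[0,0,.12],SD),(G+[0,0,.03],SD),(G,SD))
a=snap("side","L15");crop(a,200,130,330,370,3.3,"L15z")
E
```

```text
[ 0.1958 -0.3118 -2.1999] [-0.7994  0.2213  0.015   1.2545 -0.0037  1.6655 -0.7481] [0.4461 0.3835 0.3696]
mm [68.3  2.7 -0.8] rv [ 0.  0. -0.] steps 1.4
mm [158.3   2.6  -0.8] rv [ 0.  0. -0.] steps 3.2
mm [188.3   2.6  -0.8] rv [ 0.  0. -0.] steps 3.8
```

View pics/L15z.png

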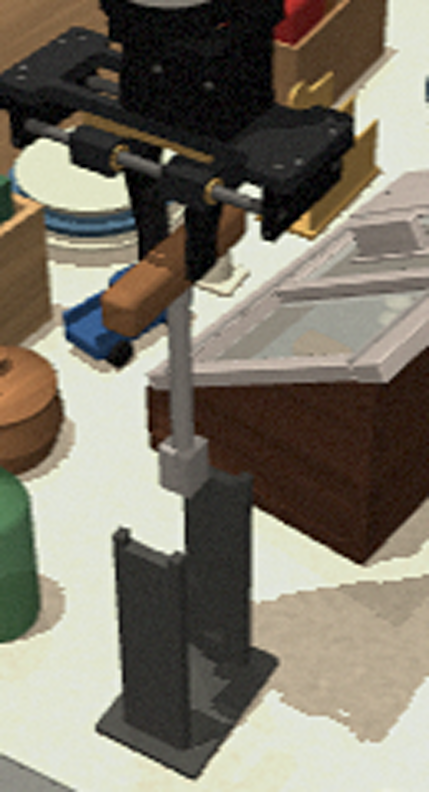

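Request:
arm_command(
  targets=[
    [255, 25, 2.5, -0.8, 0, 0, 0],
    [255, 55, 2.7, -0.8, 0, 0, 0],
    [255, 85, 2.7, -0.8, 0, 0, 0],
    [255, 115, 2.7, -0.8, 0, 0, 0],
    [255, 140, 2.7, -0.8, 0, 0, 0],
    [255, 160, 2.6, -0.8, 0, 0, 0],
    [255, 172, 2.6, -0.8, 0, 0, 0],
    [255, 178, 2.6, -0.8, 0, 0, 0],
    [255, 178, 2.6, -0.8, 0, 0, 0],
  ],
)

```text
time: 26.15
ee_pos: [0.4449, 0.3869, 0.1908]
eef_rot: [-0.013, 0.707, 0.013, 0.707]
ft_force: [0.5, 0.0, -2.1]
width: 0.0234
```

```bash
python3 - <<'E'
from h import *
s=read_state();print(s["ft_force"],s["ee_pos"],s["torque"])
rows((np.array([.4452,.3862,.1813]),SD))
a=snap("side","L16");crop(a,200,190,330,370,4,"L16z")
E
```

```text
[ 0.4817  0.0071 -2.0713] [0.4449 0.3869 0.1908] [-0.0093 -0.0627 -0.0212]
mm [ 9.5 -0.7  0.3] rv [ 0.001 -0.001 -0.001] steps 0.2
```

View pics/L16z.png

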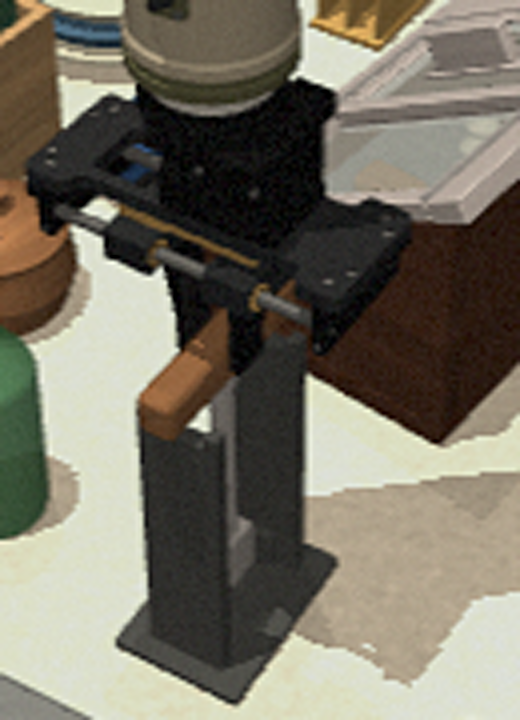

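Lower gently until the weight is taken.

Request:
arm_command(
  targets=[
    [255, 3, -0.7, 0.3, 0, 0, 0],
    [255, 6, -0.7, 0.3, 0, 0, 0],
    [255, 6, -0.7, 0.3, 0, 0, 0],
  ],
)

```text
time: 26.5
ee_pos: [0.4447, 0.3863, 0.1844]
eef_rot: [-0.013, 0.707, 0.014, 0.707]
ft_force: [-0.5, 0.4, -2.5]
width: 0.0234
```

Request:
arm_command(
  targets=[
    [255, 1.5, 0, 0, 0, 0, 0],
    [255, 3, 0, 0, 0, 0, 0],
    [255, 3, 0, 0, 0, 0, 0],
  ],
)

```text
time: 26.8
ee_pos: [0.4447, 0.3865, 0.1815]
eef_rot: [-0.013, 0.707, 0.014, 0.707]
ft_force: [-0.3, 0.3, -1.0]
width: 0.0233
```

Request:
arm_command(
  targets=[
    [255, 0.7, 0, 0, 0, 0, 0],
    [255, 0.7, 0, 0, 0, 0, 0],
  ],
)

```text
time: 27.0
ee_pos: [0.4448, 0.3865, 0.1813]
eef_rot: [-0.013, 0.707, 0.014, 0.707]
ft_force: [-1.6, -1.0, 2.9]
width: 0.0233
```

Request:
arm_command(
  targets=[
    [220, 0, 0, 0, 0, 0, 0],
    [160, 0, 0, 0, 0, 0, 0],
    [100, 0, 0, 0, 0, 0, 0],
    [50, 0, 0, 0, 0, 0, 0],
    [0, 0, 0, 0, 0, 0, 0],
    [0, 0, 0, 0, 0, 0, 0],
    [0, 0, 0, 0, 0, 0, 0],
    [0, 0, 0, 0, 0, 0, 0],
  ],
  newtons=20,
)

```text
time: 27.8
ee_pos: [0.4448, 0.3864, 0.1808]
eef_rot: [-0.013, 0.707, 0.014, 0.707]
ft_force: [-0.3, -0.8, 0.6]
width: 0.0721
```

```bash
python3 - <<'E'
from h import *
s=read_state();print(s["ft_force"],s["ee_pos"],s["width"])
a=snap("side","L17");crop(a,200,190,330,370,4,"L17z")
E
```

```text
[-0.2666 -0.8193  0.5751] [0.4448 0.3864 0.1808] 0.07214086315514293
```

View pics/L17z.png

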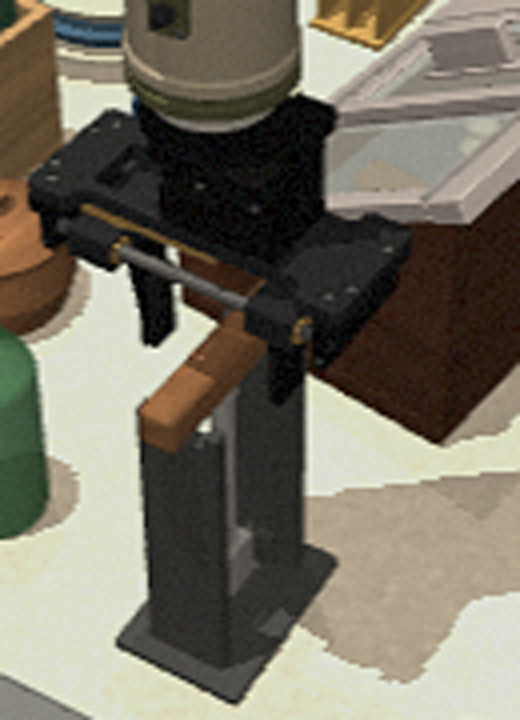

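Key hangs in both notches, fingers clear. Now rise straight up and move back to see everything.

Request:
arm_command(
  targets=[
    [0, -10, 0, 0, 0, 0, 0],
    [0, -30, 0, 0, 0, 0, 0],
    [0, -60, 0, 0, 0, 0, 0],
    [0, -100, 0, 0, 0, 0, 0],
    [0, -145, 0, 0, 0, 0, 0],
    [0, -190, 0, 0, 0, 0, 0],
    [0, -190, 40, 0, 0, 0, 0],
    [0, -190, 80, 0, 0, 0, 0],
    [0, -190, 80, 0, 0, 0, 0],
    [0, -190, 80, 0, 0, 0, 0],
  ],
)

```text
time: 28.85
ee_pos: [0.4414, 0.467, 0.3706]
eef_rot: [-0.014, 0.707, 0.014, 0.706]
ft_force: [1.0, -0.5, 0.1]
width: 0.087
```

```bash
python3 - <<'E'
from h import *
a=snap("side","E1");b=snap("top","E2");crop(a,200,150,400,370,3.5,"E1z");crop(b,200,180,360,290,5,"E2z")
print(read_state()["ee_pos"],read_state()["time"])
E
```

```text
[0.4423 0.4655 0.3715] 28.95
```

View pics/E1z.png

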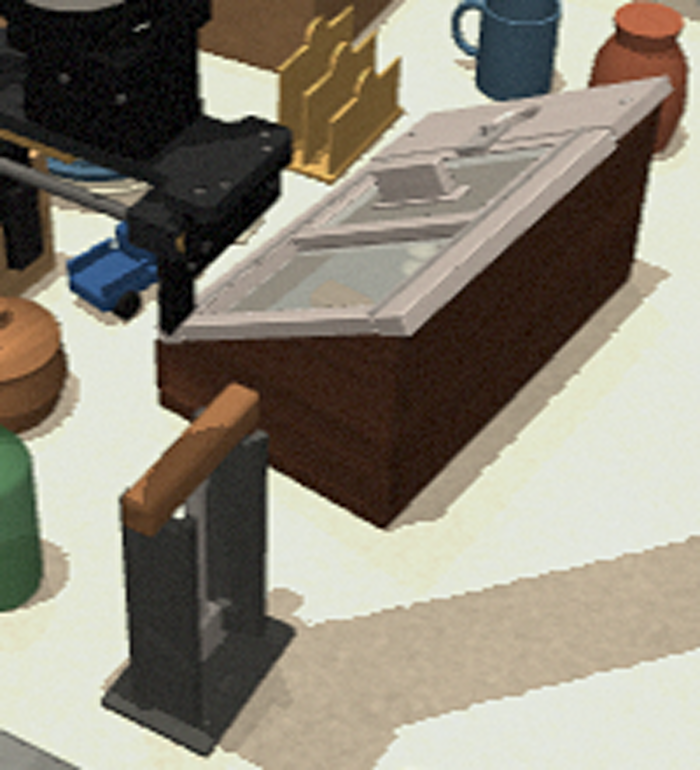

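View pics/E2z.png

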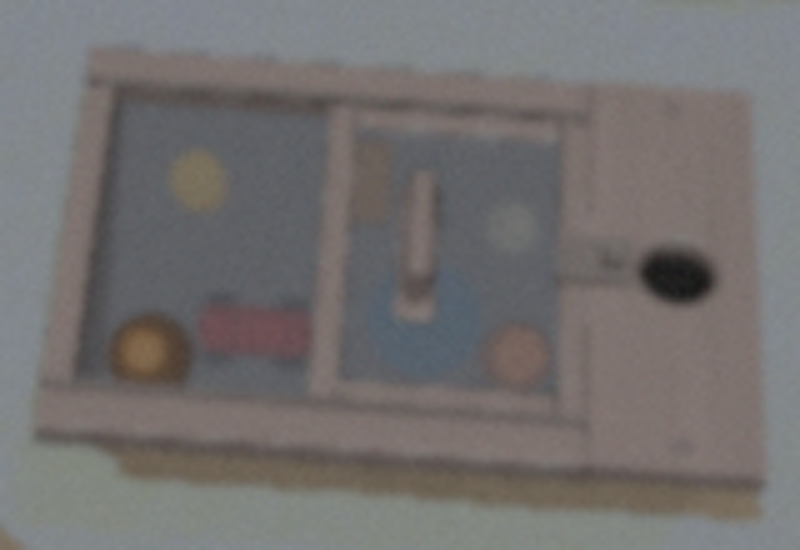

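View pics/E2.png

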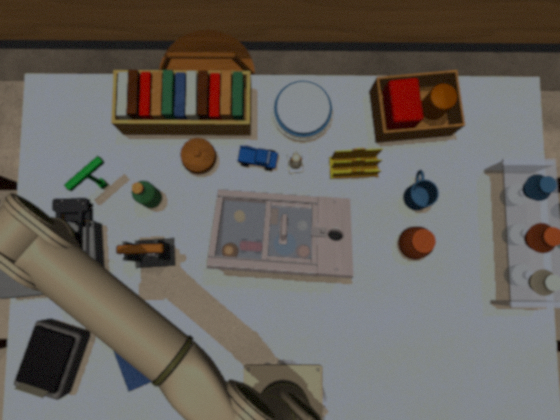

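```bash
python3 - <<'E'
from h import *
out=[]
for n in("side5","E1"):
    x0,y0=322,165
    c=cv2.resize(cv2.imread(f"pics/{n}.png")[y0:y0+30,x0:x0+40],None,fx=18,fy=10*1.0,interpolation=cv2.INTER_CUBIC)
    c=cv2.resize(cv2.imread(f"pics/{n}.png")[y0:y0+28,x0:x0+50],None,fx=10,fy=10,interpolation=cv2.INTER_CUBIC)
    if n=="E1":
        d=c.copy()
        for h in(0,.005,.012):
            u=(proj("side",MOUTH-.037*cy+h*lz)+.5-[x0,y0])*10;cv2.drawMarker(d,tuple(int(v) for v in u),(0,0,255),0,8,1)
    out.append(c)
cv2.imwrite("pics/pin.png",np.vstack(out))
E
```

```text
(no output)
```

View pics/pin.png

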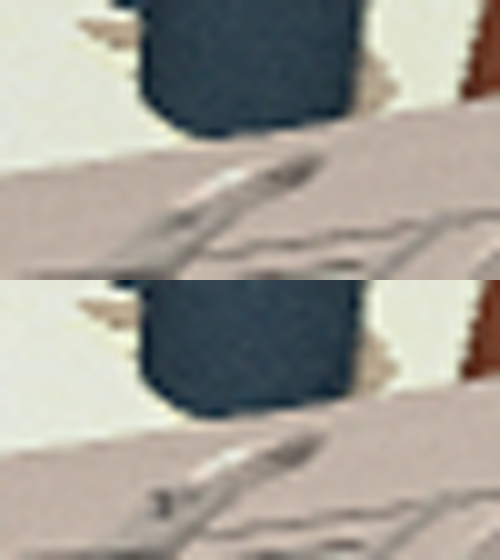

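```bash
python3 -c "
from bench import *
print(close_job())"
```

```text
the job is handed in; nothing more can be done
None
```

The job is done and handed in at about 29 s: the door is shut and locked, and the key is back on its stand.

**What I did**
- **Door:** I pushed it shut against the lock post. My first push passed over the door's pull without touching it, so I lowered the fingers and pushed again. The door then stopped dead at the post. The fingers read 25 N, then 44 N for a moment.
- **Key in:** I took the T-key from its stand and lowered it down the shaft with no contact until it bottomed. That was about 112 mm by my mouth estimate, against 115 mm nominal.
- **Turn:** I turned it clockwise until the torque jumped to about 0.6 N m at its stop. I then eased it back about 0.2 rad, within what I worked out as the play between key and stem. I drew it out, hung it on both notches and let go.

**Last checks**
- The last pictures show the door shut with its strap up to the shaft's mouth. A pin not visible in the strap before now shows there, but I did not measure its 12 mm height.
- The key hangs in both notches, the goods look to be where they were, and the open gripper is clear of everything.

**What disagreed**
- The closed fingertips looked up to about 15 mm short of the reported tool point, which is why the first push missed.
- The two cameras disagreed by 2 to 6 mm on some points.
- Joint 6 sat at its upper limit (2.058 of 2.06) while the tool was tilted high over the shaft, and did not pass it in any reading.
- The 44 N on the fingers is above the 40 N limit, but as I read the rules that limit covers only the arm and the gripper's body. The wrist limit is 120 N.

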